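# Change over the baskets on the drain rack

## Robot

A 6-joint arm with a two-finger parallel gripper is mounted at the origin on a cart in front of the work surface, level with it; the furniture and walls round the work are solid. World frame = base frame: x ahead of the robot, y to its left, z up, the work surface at z = 0. Lengths are in m, angles in rad, forces in N, time in s.
With the tool pointing down it reaches from about 0.35 to 0.925 m from the base axis. Payload 6.4 kg.
Tool frame: the origin (TCP) lies at the very end of the fingers, on their centre line; the grasp point (between the pads) lies 19 mm behind it; z points along the fingers, y is the direction in which the jaws open and shut (so a half turn about z gives the same grasp; the last joint's range is limited). The gripper opens to 94 mm and grips with 3 to 60 N. Pads are 16 mm wide; open, the fingers measure 119 mm over their backs; the gripper's body (75 mm by 177 mm) begins 78 mm behind the grasp point.
Start: joints at [-1.518, 0.245, 1.558, -0, 1.339, -0.174], TCP at [0.146, -0.633, 0.205] pointing down, gripper open.
Joint ranges: [-3.13, 3.13], [-1.02, 2.26], [0.13, 2.54], [-0.95, 4.09], [0.21, 2.88], [-2.74, 2.74]. Speed limits (rad/s): [2.57, 2.57, 3.14, 3.14, 3.14, 3.14].

## Interface

Orientations are given as a unit quaternion [x, y, z, w].
In Python, from plant import manip gives the robot as it stands. The module is installed in compiled form; this text tells all that it offers.
- The arm moves only by the tool arm_command, never from a script. Its argument "moves" is a list that holds one entry, the list of rows, each a list of 5 numbers: the finger opening in mm, from 0 to 94, then the shift along the tool's x, y, z in mm, then the turn about the tool's z in rad. A call has exactly 5 rows; each row shifts and turns the pose as measured when the row begins, along the tool's axes as they then stand; what a row does not reach is not made up. A row lasts 1/12 s, in which the tool goes at most 41.7 mm and 7.16 degrees, less where a joint would pass 70% of its speed; a pose out of reach is approached as far as the arm can. A call with a gripper value outside its range is refused whole. The fingers move at their own pace and stop on an object; "grip_force" is the grip in N (left out, the last holds). Time passes only in rows, so rows that do not move let the fingers close, or fill a call up. It gives the time, the measured TCP pose, the force and the opening at its end, in the units of the state.
- manip.sense(): the state, without advancing time (a new reading comes with each control period).
- manip.capture(name): name is "side" or "top"; returns a dict with "color" (384x512x3 uint8, red, green, blue), "intrinsics" (3x3 intrinsics, pixels), "k1" (the pictures are not rectified: a ray, as slopes to the right and down, at radius r is drawn at 1 + k1 r^2 times it, then the intrinsics apply), "R" (3x3) and "t" (3): a world point X has camera coordinates R X + t. Camera axes: x right, y down, z forward; pixel columns grow to the right and rows downward; lengths in m; the calibration is good to about 2 mm. A picture is of the moment at which its call begins. There is no depth.
- manip.finish_job(): hands the job in, once; it reports no verdict.
The state is a dict: "time_s": time; "joint_positions": joint angles; "joint_vel": joint speeds; "joint_efforts": joint torques, N m; "position": TCP position; "tcp_rot": TCP orientation; "ft_force": force on the tool from outside, world axes, zero at the start; "torque": the same for the moment, N m; "opening": opening from 0.0 (shut) to 1.0 (fully open).
Only numpy, scipy, OpenCV 4.12 (cv2) and the standard library are available. Lean on these libraries where they do the work, as an engineer would, in place of code of your own. Each camera call takes 0.05 s, during which the arm holds its last target. There are 200 camera calls.

## Task

Slide the drain rack's hook carriage fully to the left-hand stop, clear of the drip tray; there take down every drained basket that hangs on it and stand it on the plywood board, and hang every washed basket and pail from the bench by its handle, each on a hook of its own. Once that is all done, slide the loaded carriage fully back to the right-hand stop, over the drip tray; leave the loose brush, washer and spark plug where they lie.

Things in the scene. Friction and masses are not known exactly. Their poses are not given: they have to be found in the camera images.
- basket_long_bar (a point): washed sheet-steel basket, 92 x 66 mm (92 across the bail), two spark plugs fixed inside, 56 mm high, rigid upright bail: round cross bar 10 mm thick, centre 145 mm above the underside, two flat legs 14 mm wide, outer faces 56 mm apart (grip across both from above), vertical 76 to 147 mm up; 0.2-0.4 kg. 2 or 3 of the 4 washed ones stand on the bench, the rest absent. Point: middle of the bar; y along the bar, z up.
- basket_short_bar (a point): washed sheet-steel basket, 70 x 66 mm, two bolts fixed inside, 56 mm high, rigid upright bail: round cross bar 10 mm thick, centre 145 mm above the underside, two flat legs 14 mm wide, outer faces 56 mm apart (grip across both from above), vertical 76 to 147 mm up; 0.2-0.4 kg. 2 or 3 of the 4 washed ones stand on the bench, the rest absent. Point: middle of the bar; y along the bar, z up.
- pail_a_bar (a point): washed round metal pail, 68 mm across, one bolt fixed inside, 56 mm high, rigid upright bail: round cross bar 10 mm thick, centre 145 mm above the underside, two flat legs 14 mm wide, outer faces 56 mm apart (grip across both from above), vertical 76 to 147 mm up; 0.2-0.4 kg. 2 or 3 of the 4 washed ones stand on the bench, the rest absent. Point: middle of the bar; y along the bar, z up.
- pail_b_bar (a point): washed round metal pail, 68 mm across, one spark plug fixed inside, 56 mm high, rigid upright bail: round cross bar 10 mm thick, centre 145 mm above the underside, two flat legs 14 mm wide, outer faces 56 mm apart (grip across both from above), vertical 76 to 147 mm up; 0.2-0.4 kg. 2 or 3 of the 4 washed ones stand on the bench, the rest absent. Point: middle of the bar; y along the bar, z up.
- drained_a_bar (a point): drained basket, empty, hanging on the left hook at the start; sheet steel, 70 x 66 mm, 56 mm high, rigid upright bail: round cross bar 10 mm thick, centre 145 mm above the underside, two flat legs 14 mm wide, outer faces 56 mm apart (grip across both from above), vertical 76 to 147 mm up; 0.2-0.4 kg. One or both drained ones present. Point: middle of the bar; y along the bar, z up.
- drained_b_bar (a point): drained basket, empty, hanging on the right hook at the start; sheet steel, 70 x 66 mm, 56 mm high, rigid upright bail: round cross bar 10 mm thick, centre 145 mm above the underside, two flat legs 14 mm wide, outer faces 56 mm apart (grip across both from above), vertical 76 to 147 mm up; 0.2-0.4 kg. One or both drained ones present. Point: middle of the bar; y along the bar, z up.
- board: flat plywood board on the bench at the right, 250 x 140 x 8 mm, fixed; origin under its centre, x along the 250 mm side.
- carriage (a joint): position of the hook carriage along its slide, m: 0 = right-hand stop, over the drip tray; 0.25 = left-hand stop (loading end). Grows toward the robot's left. It stays where it is left (about 6 N of friction and slight damping). The stops are hard.
- carriage_grip (a point): centre of the black grip block (36 mm along x, 26 mm along y) on top of the grey carriage; block top 22 mm above, carriage top 23 mm below this point, which is 309 mm above the bench. Its y axis is the slide direction, pointing left. The rack (two posts 590 mm apart over all, 303 mm tall, two guide rods) is fixed; drip tray 22 mm high under its right half.
- hook1 (a point): left of three equal hooks on the carriage, 115 mm apart, 80 mm in front of its middle: point where a bail bar's centre rests, 255 mm above the bench. A 20 mm wide strap bent to a J, trough 37 mm wide on top; lip 36 mm above and 12 mm in front, underside 13 mm below this point: bring the bail over the lip from the front, bar along this point's y, then lower.
- hook2 (a point): middle of three equal hooks on the carriage, 115 mm apart, 80 mm in front of its middle: point where a bail bar's centre rests, 255 mm above the bench. A 20 mm wide strap bent to a J, trough 37 mm wide on top; lip 36 mm above and 12 mm in front, underside 13 mm below this point: bring the bail over the lip from the front, bar along this point's y, then lower.
- hook3 (a point): right of three equal hooks on the carriage, 115 mm apart, 80 mm in front of its middle: point where a bail bar's centre rests, 255 mm above the bench. A 20 mm wide strap bent to a J, trough 37 mm wide on top; lip 36 mm above and 12 mm in front, underside 13 mm below this point: bring the bail over the lip from the front, bar along this point's y, then lower.
- brush: cleaning brush, 177 x 30 x 14 mm, loose on the bench before the left part of the rack; bystander, leave alone. Origin under its centre.
- washer: flat thrust washer, 65 mm across, 9 mm thick, loose on the bench under the left part of the rack; bystander, leave alone. Origin under its centre.
- spark_plug: loose spark plug, 53 x 21 mm, lying under the left part of the rack; bystander, leave alone. Origin under its centre.
There are look-alikes about, which are no part of the job. What is shaped like the part that bears drained_a_bar but yellow is not meant.

How it is judged:
By the outcome, as a careful person would: the job done as asked, in the order asked, and still so for the second after the job is handed in, with the robot touching nothing.
Of drained_a, drained_b only 1 to 2 are there at a start; the rules pass over those that are not, and their reading is None.
Of basket_long, basket_short, pail_a, pail_b only 2 to 3 are there at a start; the rules pass over those that are not, and their reading is None.
At some moment in a run one of basket_long, basket_short, pail_a, pail_b may be knocked a few centimetres aside while the robot is not near it.
It also fails if it takes over 210 s, if anything falls off the work surface, if the arm or the gripper's body presses on something with over 40 N, if the wrist force passes 120 N, or if a joint passes its speed limit or range.

## Working session

There is one attempt and no reset: what is moved stays moved. The work goes in short steps, Python scripts to look and compute and a tool call to move; the robot and the scene stay as the last step left them, time stands still between calls to the robot, and variables do not carry over. Pictures are saved under pics/ and viewed, about 12 in all and at most 16, crops included, and the job is handed in when it is done.

Besides the shell and the picture viewer there is one more tool, called after "Request:" as name(argument=value, ...), one argument or row to a line, values as JSON. arm_command: Moves the arm, as the interface text tells. Its arguments: {"type":"object","properties":{"moves":{"type":"array","items":{"type":"array","items":{"type":"array","items":{"type":"number"}}}},"grip_force":{"type":"number"}},"required":["moves"]}

```bash
mkdir -p pics; cat > h.py <<'E'
import numpy as np, cv2
from plant import manip
def cap(n,save=None):
    c=manip.capture(n)
    if save: cv2.imwrite('pics/'+save+'.png',c['color'][:,:,::-1])
    return c
def proj(c,X):
    p=np.atleast_2d(X)@np.array(c['R']).T+np.array(c['t']); s=p[:,:2]/p[:,2:]
    s=s*(1+c['k1']*(s**2).sum(1,keepdims=True)); K=np.array(c['intrinsics'])
    return s@K[:2,:2].T+K[:2,2]
def ray(c,uv):
    K=np.array(c['intrinsics']); d=(np.array(uv,float)-K[:2,2])/np.diag(K)[:2]; s=d.copy()
    for _ in range(30): s=d/(1+c['k1']*(s@s))
    R=np.array(c['R']); return -R.T@np.array(c['t']), R.T@np.r_[s,1]
def atz(c,uv,z):
    o,d=ray(c,uv); return o+d*(z-o[2])/d[2]
E
python3 - <<'E'
from h import *
for n in('side','top'):
    c=cap(n,n+'0'); print(n,np.round(c['intrinsics'],1).tolist(),c['k1'],np.round(-np.array(c['R']).T@c['t'],3),np.round(c['R'],2).tolist())
    cv2.imwrite('pics/%s0b.png'%n,cv2.resize(c['color'][:,:,::-1],(800,600),interpolation=cv2.INTER_CUBIC))
print(manip.sense())
E
```

```text
side [[456.7, 0.0, 261.1], [0.0, 456.7, 188.7], [0.0, 0.0, 1.0]] -0.18717175817841328 [0.45  1.135 0.75 ] [[-1.0, -0.07, -0.0], [-0.03, 0.41, -0.91], [0.06, -0.91, -0.41]]
top [[347.2, 0.0, 250.3], [0.0, 347.2, 188.1], [0.0, 0.0, 1.0]] -0.06257717642866076 [ 0.387 -0.076  1.272] [[0.01, -1.0, -0.0], [-0.99, -0.01, -0.14], [0.14, 0.0, -0.99]]
{'time_s': 0.1, 'joint_positions': array([-1.51808297e+00,  2.45714989e-01,  1.55884960e+00,  6.29116654e-06,
        1.33868792e+00, -1.74112735e-01]), 'joint_vel': array([ 0.00286647, -0.00202296, -0.002464  ,  0.00012992,  0.0011245 ,
        0.00030593]), 'joint_efforts': array([-1.21230969e-03, -4.16914165e+01, -3.15527058e+01,  6.85775117e-02,
        3.09831882e-02, -5.16292357e-05]), 'position': array([ 0.14614755, -0.63282412,  0.20449711]), 'tcp_rot': array([ 9.93575371e-01,  1.13169311e-01,  5.34001951e-05, -8.28209934e-04]), 'ft_force': array([-0.29764117,  0.70857137,  0.41897688]), 'torque': array([-0.00638421,  0.02380107, -0.00068609]), 'opening': 0.9992132979456404}
```

View pics/top0b.png

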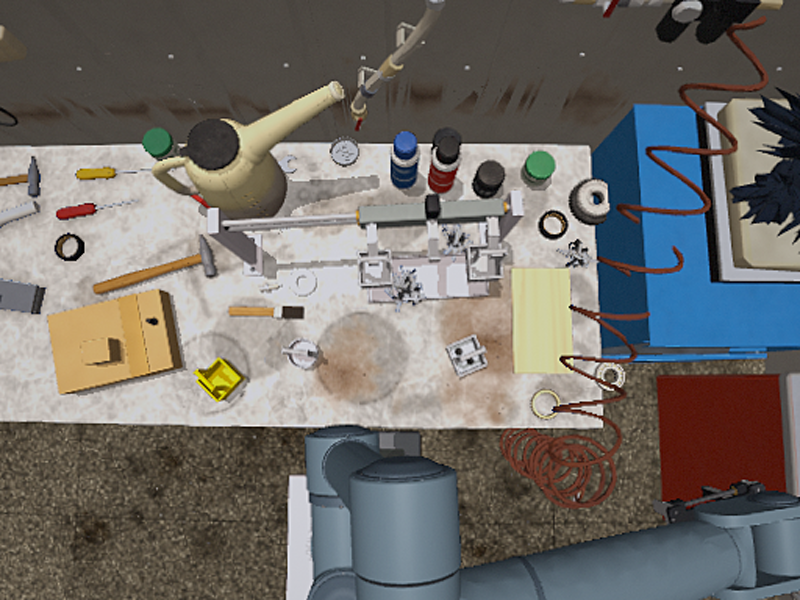

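View pics/side0b.png

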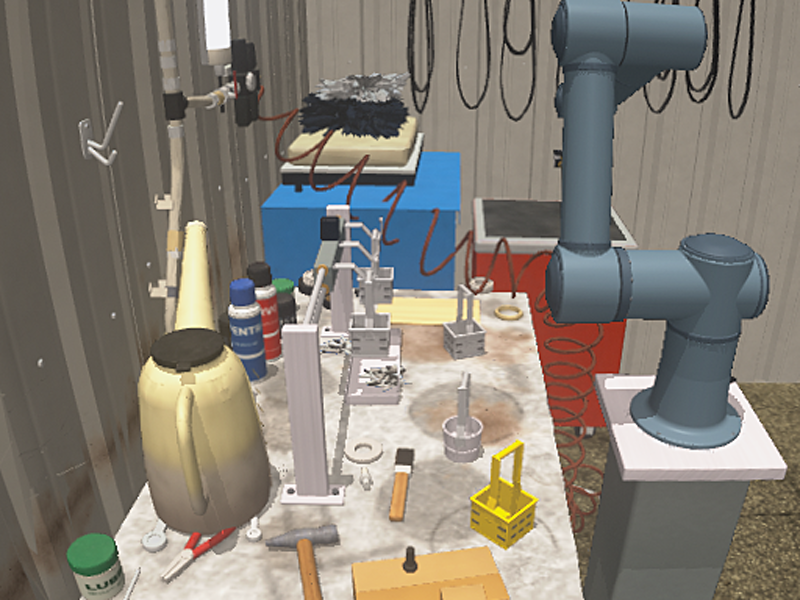

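Two candidates plus a decoy on the bench: basket at top (467,355), pail at (300,352), yellow basket (220,380) is the decoy. The drained baskets hang at (375,265) and (486,262). I'll enlarge before measuring.

```bash
python3 - <<'E'
import cv2,numpy as np
t=cv2.imread('pics/top0.png'); s=cv2.imread('pics/side0.png')
f=lambda im,x,y,w,h:cv2.resize(im[y:y+h,x:x+w],(400,300),interpolation=cv2.INTER_CUBIC)
a=np.vstack([np.hstack([f(t,165,200,60,45),f(t,270,200,60,45)]),np.hstack([f(t,222,118,120,90),f(s,190,120,160,120)])])
cv2.imwrite('pics/crop1.png',a)
from h import *
c=manip.capture('top'); k=.64
for n,p,z in [('grip',(432,197),.331),('hook1bar',(375,258),.255),('hook3',(486,255),.255),('pail',(299,350),.145),('bask',(465,355),.145),('board',(542,321),.008),('yellow',(220,380),.05)]:
    print(n,np.round(atz(c,np.array(p)*k,z),3))
E
```

```text
grip [ 0.699 -0.145  0.331]
hook1bar [ 0.603 -0.041  0.255]
hook3 [ 0.61  -0.254  0.255]
pail [0.43  0.118 0.145]
bask [ 0.423 -0.226  0.145]
board [ 0.507 -0.427  0.008]
yellow [0.365 0.311 0.05 ]
```

View pics/crop1.png

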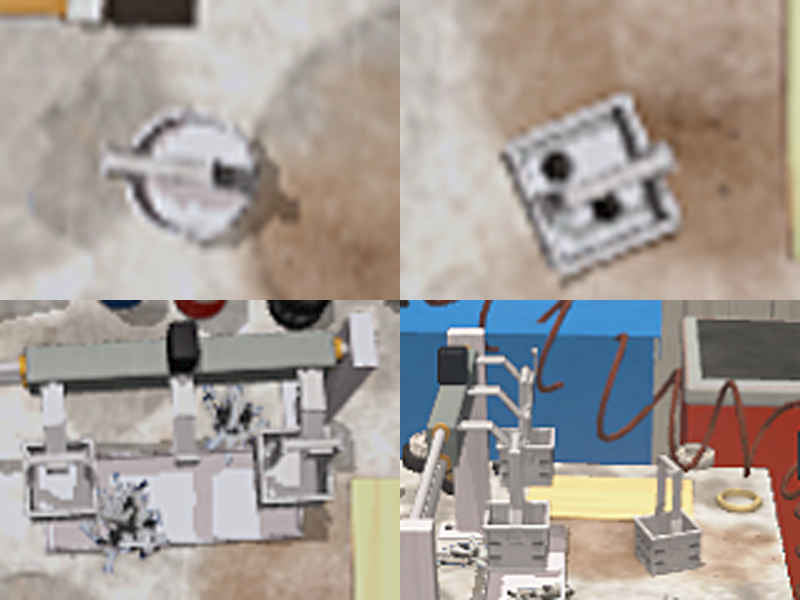

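Basket: two bolts, 70 wide, so basket_short. The pail has a plug or bolt. Both are real; yellow is not meant. Next I'll overlay a rough model to refine.

```bash
cat >> h.py <<'E'
def Rz(a): return np.array([[np.cos(a),-np.sin(a),0],[np.sin(a),np.cos(a),0],[0,0,1]])
def draw(im,c,P,pose,org,sc,col,closed=False):
    X=np.array(P,float)@Rz(pose[3]).T+np.array(pose[:3]); uv=((proj(c,X)-org)*sc).astype(np.int32)
    cv2.polylines(im,[uv],closed,col,1)
BAR=[[0,-.028,-.069],[0,-.028,.0],[0,.028,0],[0,.028,-.069]]
def rect(a,b,z): return [[-a/2,-b/2,z],[a/2,-b/2,z],[a/2,b/2,z],[-a/2,b/2,z]]
def view(c,x,y,w,h,W,H,items):
    sc=W/w; im=cv2.resize(c['color'][y:y+h,x:x+w,::-1],(W,H),interpolation=cv2.INTER_CUBIC)
    for P,pose,cl in items: draw(im,c,P,pose,np.array([x-.5+.5/sc*0,y-.5]),sc,(0,0,255) if cl else (0,200,0),cl)
    return im
E
cat > ov.py <<'E'
from h import *
import sys
G=(0.690,-0.145,.309,0.0)
def items(G,pail,bask,board):
    H=[(np.array(G[:3])+Rz(G[3])@[-.08,d,-.054]) for d in (.115,0,-.115)]
    it=[(rect(.036,.026,.022),G,1)]
    for h in H: it.append(([[-.012,-.01,.036],[-.012,.01,.036]],(*h,G[3]),0))
    for h in (H[0],H[2]): it+= [(BAR,(*h,G[3]),0),(rect(.066,.070,-.089),(*h,G[3]),1)]
    it+=[(BAR,pail,0),(BAR,bask,0),(rect(.066,.070,-.089),bask,1),(rect(.25,.14,.008),board,1)]
    return it
def go(name,G,pail,bask,board):
    it=items(G,pail,bask,board); t=cap('top'); s=cap('side')
    a=view(t,165,115,213,160,800,600,it); b=view(s,180,120,213,160,800,600,it)
    cv2.imwrite('pics/%st.png'%name,a); cv2.imwrite('pics/%ss.png'%name,b)
E
python3 - <<'E'
from ov import *
t=manip.capture('top')
b=[atz(t,np.array(p)*.64,.008) for p in [(513,267),(572,268),(574,373),(515,373)]]; print(np.round(b,3), np.round(atz(t,(277.2,130.6),.331),3))
pl=atz(t,(189.6,224.9),.145); bk=atz(t,(302.7,226.5),.145); print(pl,bk)
go('ov1',(.688,-.145,.309,0),(*pl,-.08),(*bk,.33),(.507,-.427,0,1.57))
E
```

```text
[[ 0.636 -0.361  0.008]
 [ 0.635 -0.503  0.008]
 [ 0.386 -0.498  0.008]
 [ 0.386 -0.36   0.008]] [ 0.686 -0.147  0.331]
[0.42722005 0.1235935  0.145     ] [ 0.42492024 -0.24266102  0.145     ]
```

View pics/ov1t.png

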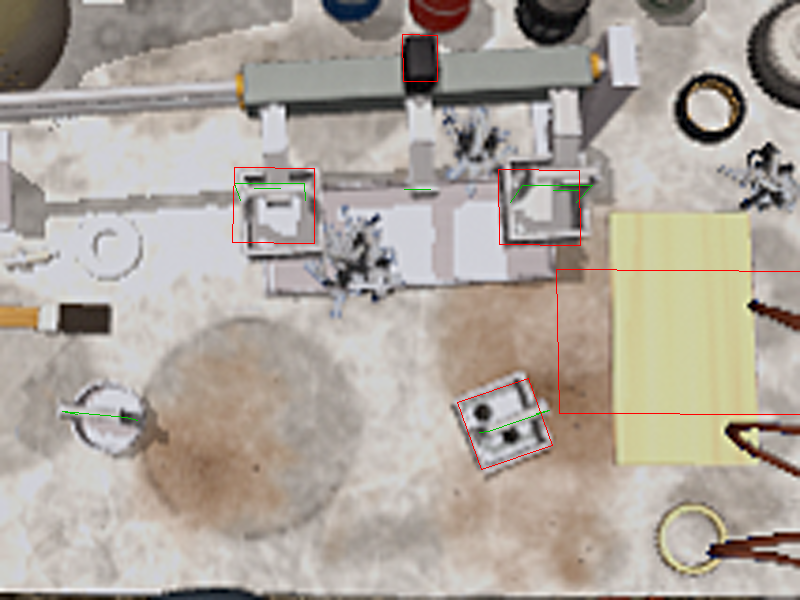

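View pics/ov1s.png

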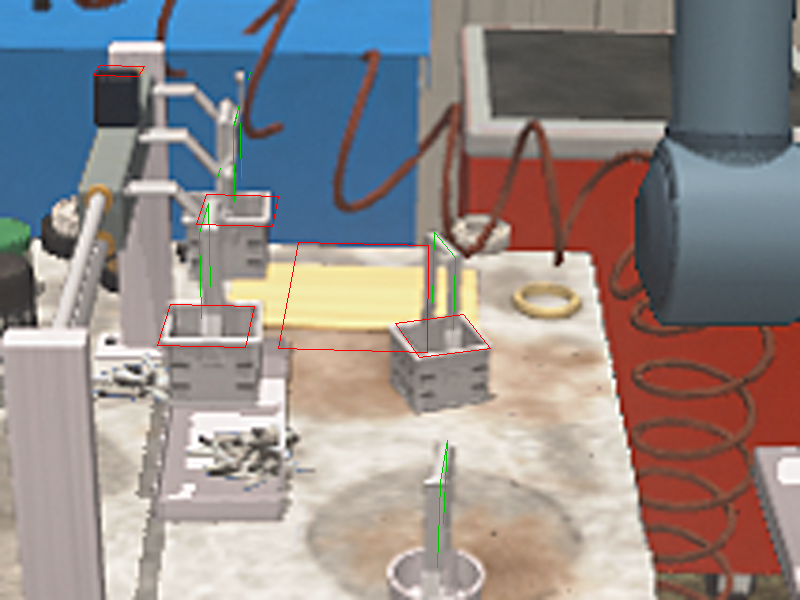

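Request:
arm_command(
  moves=[
    [[94,0,0,-40,0.1],[94,0,0,-40,0.09],[94,0,0,-40,0],[94,0,0,-40,0],[94,0,0,-40,0]],
  ],
)

```text
time_s: 0.72
position: [0.1458, -0.6286, 0.3969]
tcp_rot: [1.0, 0.013, -0.001, -0.015]
ft_force: [-1.0, -0.8, -0.0]
opening: 1.0
```

Request:
arm_command(
  moves=[
    [[94,30,-25,0,0],[94,30,-25,0,0],[94,30,-25,0,0],[94,30,-25,0,0],[94,30,-25,0,0]],
  ],
)

```text
time_s: 1.13
position: [0.2921, -0.5038, 0.4131]
tcp_rot: [1.0, 0.007, 0.0, -0.003]
ft_force: [0.6, 0.2, -0.4]
opening: 1.001
```

Request:
arm_command(
  moves=[
    [[94,30,-25,0,0],[94,30,-25,0,0],[94,30,-25,0,0],[94,30,-25,0,0],[94,30,-25,0,0]],
  ],
)

```text
time_s: 1.55
position: [0.4462, -0.3691, 0.415]
tcp_rot: [1.0, 0.006, 0.001, -0.001]
ft_force: [0.8, -0.1, -0.6]
opening: 0.998
```

Request:
arm_command(
  moves=[
    [[94,35,-31,0,-0.03],[94,35,-31,0,0],[94,35,-31,0,0],[94,35,-31,0,0],[94,35,-31,0,0]],
  ],
)

```text
time_s: 1.97
position: [0.5958, -0.224, 0.416]
tcp_rot: [1.0, 0.022, 0.002, -0.001]
ft_force: [0.6, -0.5, 0.4]
opening: 0.997
```

Request:
arm_command(
  moves=[
    [[94,34,-31,0,0],[94,34,-31,0,0],[94,0,0,0,0],[94,0,0,0,0],[94,0,0,0,0]],
  ],
)

```text
time_s: 2.38
position: [0.6583, -0.1575, 0.4139]
tcp_rot: [1.0, 0.027, 0.001, -0.002]
ft_force: [-0.6, 0.3, 0.4]
opening: 1.002
```

```bash
cat > st.py <<'E'
from h import *
def st():
    s=manip.sense(); q=s['tcp_rot']
    print(round(s['time_s'],2),np.round(s['position'],4),'psi',round(2*np.arctan2(q[1],q[0]),4),'F',np.round(s['ft_force'],1),'op',round(s['opening']*94,1))
if __name__=='__main__': st()
E
python3 st.py
```

```text
2.38 [ 0.6583 -0.1575  0.4139] psi 0.0538 F [-0.6  0.3  0.4] op 94.2
```

Request:
arm_command(
  moves=[
    [[94,31,-12,0,0],[94,0,0,30,0.008],[94,0,0,30,0],[94,0,0,25,0],[94,0,0,10,0]],
  ],
)

```text
time_s: 2.8
position: [0.6886, -0.1504, 0.3205]
tcp_rot: [1.0, 0.018, 0.004, 0.0]
ft_force: [-0.5, -0.7, -0.3]
opening: 1.0
```

```bash
python3 - <<'E'
from st import *
st()
t=cap('top');s=cap('side')
a=np.hstack([cv2.resize(c['color'][y:y+120,x:x+100,::-1],(400,480),interpolation=cv2.INTER_CUBIC) for c,x,y in((t,230,80),(s,170,70))])
cv2.imwrite('pics/g1.png',a)
E
```

```text
2.8 [ 0.6886 -0.1504  0.3205] psi 0.0367 F [-0.5 -0.7 -0.3] op 94.0
```

View pics/g1.png

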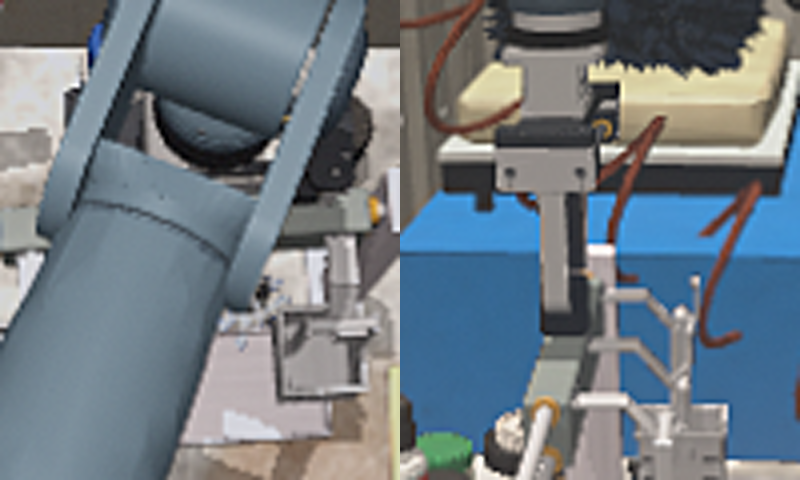

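The side view shows the fingers straddling the block (at 565,320) and in line with it. I'll lower and grip.

Request:
arm_command(
  moves=[
    [[94,0,0,18,-0.005],[50,0,0,3,0],[20,0,0,0,0],[20,0,0,0,0],[20,0,0,0,0]],
  ],
  grip_force=25,
)

```text
time_s: 3.32
position: [0.6904, -0.1544, 0.3115]
tcp_rot: [1.0, 0.019, 0.011, 0.003]
ft_force: [0.1, 1.3, 0.3]
opening: 0.75
```

Request:
arm_command(
  moves=[
    [[20,0,0,0,0],[20,0,0,0,0],[20,0,0,0,0],[20,0,0,0,0],[20,0,0,0,0]],
  ],
)

```text
time_s: 3.73
position: [0.6917, -0.1531, 0.3167]
tcp_rot: [1.0, 0.019, 0.014, 0.002]
ft_force: [-0.9, 11.5, -0.1]
opening: 0.398
```

```bash
python3 st.py
```

```text
3.73 [ 0.6917 -0.1531  0.3167] psi 0.0383 F [-0.9 11.5 -0.1] op 37.4
```

Request:
arm_command(
  moves=[
    [[50,0,0,0,0],[50,0,0,8,0],[50,0,0,8,0],[50,0,0,0,0],[50,0,0,0,0]],
  ],
)

```text
time_s: 4.15
position: [0.6921, -0.1529, 0.2984]
tcp_rot: [1.0, 0.019, 0.014, 0.002]
ft_force: [0.3, 1.1, -0.2]
opening: 0.529
```

```bash
python3 st.py; python3 -c "from h import *;print(manip.sense())"
```

```text
4.15 [ 0.6921 -0.1529  0.2984] psi 0.0389 F [ 0.3  1.1 -0.2] op 49.7
{'time_s': 4.15, 'joint_positions': array([-0.37946742,  0.30793098,  1.31407002,  0.00637555,  1.49258123,
        1.15200153]), 'joint_vel': array([-0.00133064,  0.01238694,  0.02240365, -0.00322562, -0.0101149 ,
        0.00072532]), 'joint_efforts': array([ 3.71967943e-02, -4.50801194e+01, -3.26039135e+01,  6.10038685e-02,
       -1.23089072e-01,  5.63088015e-04]), 'position': array([ 0.69207634, -0.15285698,  0.29840083]), 'tcp_rot': array([0.99971447, 0.01945443, 0.01367948, 0.00231712]), 'ft_force': array([ 0.28488503,  1.08299077, -0.23242828]), 'torque': array([ 0.02243566,  0.03274652, -0.01667939]), 'opening': 0.528690219451209}
```

Request:
arm_command(
  moves=[
    [[50,0,-6,0,0],[20,0,0,0,0],[20,0,0,0,0],[20,0,0,0,0],[20,0,0,0,0]],
  ],
)

```text
time_s: 4.57
position: [0.6916, -0.1468, 0.2977]
tcp_rot: [1.0, 0.019, 0.013, 0.003]
ft_force: [0.5, -4.8, -1.6]
opening: 0.283
```

Request:
arm_command(
  moves=[
    [[20,0,0,0,0],[20,0,0,0,0],[20,0,0,0,0],[20,0,0,0,0],[20,0,0,0,0]],
  ],
)

```text
time_s: 4.98
position: [0.6916, -0.147, 0.2977]
tcp_rot: [1.0, 0.02, 0.013, 0.002]
ft_force: [0.7, -1.5, -1.1]
opening: 0.278
```

```bash
python3 st.py
```

```text
4.98 [ 0.6916 -0.147   0.2977] psi 0.0398 F [ 0.7 -1.5 -1.1] op 26.1
```

Request:
arm_command(
  moves=[
    [[20,0,-8,0,0],[20,0,-16,0,0],[20,0,-20,0,0],[20,0,-20,0,0],[20,0,-20,0,0]],
  ],
)

```text
time_s: 5.4
position: [0.687, -0.0749, 0.2975]
tcp_rot: [1.0, 0.014, 0.012, 0.012]
ft_force: [-3.4, -7.1, 0.7]
opening: 0.281
```

Request:
arm_command(
  moves=[
    [[20,0,-20,0,0],[20,0,-20,0,0],[20,0,-20,0,0],[20,0,-20,0,0],[20,0,-20,0,0]],
  ],
)

```text
time_s: 5.82
position: [0.6808, 0.0187, 0.2973]
tcp_rot: [1.0, 0.009, 0.008, 0.02]
ft_force: [-4.5, -8.1, 2.9]
opening: 0.287
```

```bash
python3 st.py
```

```text
5.82 [0.6808 0.0187 0.2973] psi 0.0178 F [-4.5 -8.1  2.9] op 27.0
```

Request:
arm_command(
  moves=[
    [[20,0,-24,0,-0.01],[20,0,-24,0,-0.01],[20,0,-14,0,0],[20,0,-8,0,0],[20,0,-6,0,0]],
  ],
)

```text
time_s: 6.23
position: [0.6756, 0.0924, 0.2972]
tcp_rot: [1.0, 0.016, 0.005, 0.026]
ft_force: [-1.6, -6.7, 0.3]
opening: 0.291
```

```bash
python3 st.py
```

```text
6.23 [0.6756 0.0924 0.2972] psi 0.0313 F [-1.6 -6.7  0.3] op 27.3
```

Request:
arm_command(
  moves=[
    [[20,0,-7,0,0],[20,0,-6,0,0],[20,0,-5,0,0],[20,0,-4,0,0],[20,0,-4,0,0]],
  ],
)

```text
time_s: 6.65
position: [0.675, 0.1008, 0.2968]
tcp_rot: [0.999, 0.01, 0.003, 0.044]
ft_force: [-0.5, -14.3, 0.2]
opening: 0.303
```

```bash
python3 st.py
```

```text
6.65 [0.675  0.1008 0.2968] psi 0.0197 F [ -0.5 -14.3   0.2] op 28.5
```

Carriage is at the left stop. The tool picked up some tilt under load, so I'll grip harder without commanding motion to let the jaws realign with the vertical block faces.

Request:
arm_command(
  moves=[
    [[20,0,0,0,0],[20,0,0,0,0],[20,0,0,0,0],[20,0,0,0,0],[20,0,0,0,0]],
  ],
  grip_force=55,
)

```text
time_s: 7.07
position: [0.675, 0.1008, 0.2968]
tcp_rot: [0.999, 0.009, 0.003, 0.041]
ft_force: [0.4, -4.1, -0.9]
opening: 0.296
```

Request:
arm_command(
  moves=[
    [[20,0,0,0,0],[20,0,0,0,0],[20,0,0,0,0],[20,0,0,0,0],[20,0,0,0,0]],
  ],
)

```text
time_s: 7.48
position: [0.675, 0.1008, 0.2968]
tcp_rot: [0.999, 0.009, 0.003, 0.041]
ft_force: [0.0, -4.6, -0.7]
opening: 0.297
```

```bash
python3 st.py
```

```text
7.48 [0.675  0.1008 0.2968] psi 0.018 F [ 0.  -4.6 -0.7] op 28.0
```

Request:
arm_command(
  moves=[
    [[94,0,0,0,0],[94,0,0,0,0],[94,0,0,0,0],[94,0,0,0,0],[94,0,0,-10,0]],
  ],
  grip_force=30,
)

```text
time_s: 7.9
position: [0.674, 0.1021, 0.3052]
tcp_rot: [0.999, 0.009, 0.002, 0.043]
ft_force: [-0.5, 0.0, -0.8]
opening: 0.609
```

Request:
arm_command(
  moves=[
    [[94,0,0,-30,0],[94,0,0,-30,0],[94,0,0,-30,0],[94,0,0,-25,0],[94,-15,25,0,0]],
  ],
)

```text
time_s: 8.32
position: [0.6587, 0.0904, 0.4284]
tcp_rot: [0.999, 0.011, 0.001, 0.044]
ft_force: [0.6, -0.6, 0.7]
opening: 0.964
```

Request:
arm_command(
  moves=[
    [[94,-18,35,0,0],[94,-18,35,0,0],[94,-18,35,0,0],[94,-18,35,0,0],[94,-18,35,0,0]],
  ],
)

```text
time_s: 8.73
position: [0.5707, -0.0879, 0.4523]
tcp_rot: [0.999, 0.016, 0.007, 0.045]
ft_force: [0.3, -0.2, -0.2]
opening: 0.999
```

Request:
arm_command(
  moves=[
    [[94,-18,35,0,0],[94,-18,35,0,0],[94,-18,35,0,0],[94,-18,35,0,0],[94,-18,35,0,0]],
  ],
)

```text
time_s: 9.15
position: [0.4801, -0.2714, 0.4748]
tcp_rot: [0.999, 0.016, 0.01, 0.049]
ft_force: [0.9, -0.3, 0.3]
opening: 0.999
```

```bash
python3 - <<'E'
from st import *
import ov
st()
phi=.045
it=ov.items((.676,.102,.309,phi),(.431,.1236,.145,-.08),(.427,-.242,.145,.35),(.511,-.43,0,0))
t=cap('top','t2');s=cap('side','s2')
cv2.imwrite('pics/ov2.png',np.hstack([view(t,150,115,120,150,400,500,it),view(s,140,120,120,150,400,500,it)]))
E
```

```text
9.15 [ 0.4801 -0.2714  0.4748] psi 0.0327 F [ 0.9 -0.3  0.3] op 93.9
```

View pics/ov2.png

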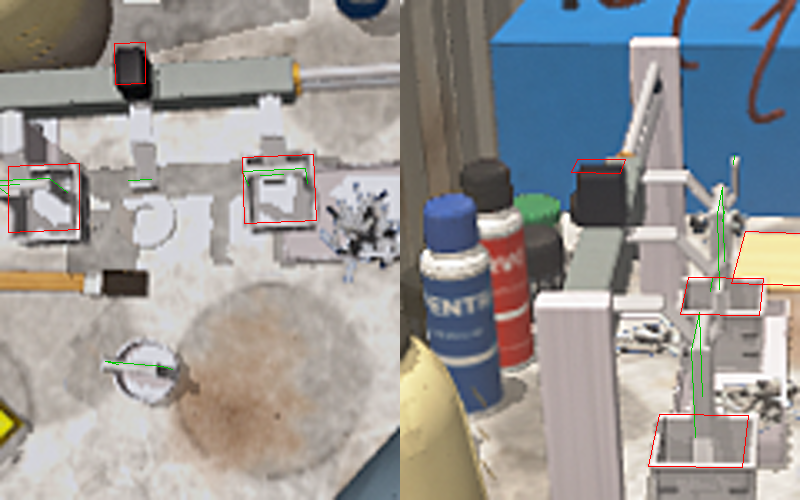

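```bash
python3 - <<'E'
from h import *
t=manip.capture('top')
for p in [(326.4,123.1),(335.4,122.5),(336,136.6),(327,137.8)]: print(np.round(atz(t,p,.303),3))
E
```

```text
[ 0.719 -0.293  0.303]
[ 0.721 -0.319  0.303]
[ 0.679 -0.32   0.303]
[ 0.675 -0.293  0.303]
```

The tool still leans about 5.6° (tips toward −y). I'll press the closed fingertips lightly against the inner face of the fixed right post (x .676–.720, face y≈−.293) to undo it.

Request:
arm_command(
  moves=[
    [[0,37,-2,0,0],[0,37,-2,0,0],[0,37,-2,0,0],[0,37,-2,0,0],[0,37,-2,0,0]],
  ],
)

```text
time_s: 9.72
position: [0.6684, -0.2506, 0.4827]
tcp_rot: [0.999, 0.013, 0.012, 0.05]
ft_force: [-0.1, -1.5, 1.0]
opening: 0.683
```

Request:
arm_command(
  moves=[
    [[0,30,-2,0,0],[0,0,0,30,0],[0,0,0,30,0],[0,0,0,30,0],[0,0,0,0,0]],
  ],
)

```text
time_s: 10.13
position: [0.716, -0.2431, 0.3894]
tcp_rot: [0.998, 0.022, 0.015, 0.05]
ft_force: [-0.1, 0.4, -2.0]
opening: 0.326
```

```bash
python3 st.py
```

```text
10.13 [ 0.716  -0.2431  0.3894] psi 0.0432 F [-0.1  0.4 -2. ] op 30.6
```

Request:
arm_command(
  moves=[
    [[0,-18,0,20,0],[0,0,0,30,0],[0,0,0,25,0],[0,0,0,14,0],[0,0,0,5,0]],
  ],
)

```text
time_s: 10.55
position: [0.7052, -0.2452, 0.3012]
tcp_rot: [0.998, 0.026, 0.019, 0.051]
ft_force: [0.6, 0.3, 0.2]
opening: 0.008
```

Request:
arm_command(
  moves=[
    [[0,0,5,0,0],[0,0,5,0,0],[0,0,5,0,0],[0,0,5,0,0],[0,0,5,0,0]],
  ],
)

```text
time_s: 10.97
position: [0.7096, -0.2705, 0.312]
tcp_rot: [0.998, 0.028, 0.023, 0.054]
ft_force: [0.5, 0.2, 1.0]
opening: 0.005
```

```bash
python3 st.py
```

```text
10.97 [ 0.7096 -0.2705  0.312 ] psi 0.0551 F [0.5 0.2 1. ] op 0.4
```

Request:
arm_command(
  moves=[
    [[0,-12,0,16,0],[0,0,0,10,0],[0,0,0,0,0],[0,0,4,1,0],[0,0,4,1,0]],
  ],
)

```text
time_s: 11.38
position: [0.7011, -0.2841, 0.2895]
tcp_rot: [0.998, 0.027, 0.026, 0.053]
ft_force: [-5.3, 14.8, 4.2]
opening: 0.005
```

Request:
arm_command(
  moves=[
    [[0,0,4,0,0],[0,0,4,0,0],[0,0,4,0,0],[0,0,4,0,0],[0,0,4,0,0]],
  ],
)

```text
time_s: 11.8
position: [0.7007, -0.2835, 0.29]
tcp_rot: [0.999, 0.031, 0.018, 0.03]
ft_force: [-4.1, 11.5, 2.2]
opening: 0.005
```

```bash
python3 st.py
```

```text
11.8 [ 0.7007 -0.2835  0.29  ] psi 0.0629 F [-4.1 11.5  2.2] op 0.5
```

Request:
arm_command(
  moves=[
    [[0,0,4,0,0],[0,0,4,0,0],[0,0,4,0,0],[0,0,4,0,0],[0,0,4,0,0]],
  ],
)

```text
time_s: 12.22
position: [0.7007, -0.283, 0.2904]
tcp_rot: [0.999, 0.037, 0.01, 0.008]
ft_force: [-4.7, 11.6, 1.3]
opening: 0.008
```

```bash
python3 st.py
```

```text
12.22 [ 0.7007 -0.283   0.2904] psi 0.0747 F [-4.7 11.6  1.3] op 0.8
```

Request:
arm_command(
  moves=[
    [[94,0,4,0,0],[94,0,3,0,0],[94,0,-15,0,0],[94,0,-5,-20,0],[94,0,-5,-30,0]],
  ],
)

```text
time_s: 12.63
position: [0.6964, -0.25, 0.3342]
tcp_rot: [0.999, 0.041, -0.0, -0.009]
ft_force: [-0.4, -0.1, 0.2]
opening: 0.323
```

Request:
arm_command(
  moves=[
    [[94,-10,-20,-30,0.01],[94,-12,-36,-15,0],[94,-12,-36,0,0],[94,-12,-36,0,0],[94,-12,-36,0,0]],
  ],
)

```text
time_s: 13.05
position: [0.6291, -0.0925, 0.3925]
tcp_rot: [0.999, 0.032, 0.007, -0.004]
ft_force: [-0.1, 0.2, 0.1]
opening: 0.678
```

Request:
arm_command(
  moves=[
    [[94,-10,-30,0,0],[94,0,0,0,0],[94,0,0,0,0],[94,0,0,0,0],[94,0,0,0,0]],
  ],
)

```text
time_s: 13.47
position: [0.6165, -0.0562, 0.3991]
tcp_rot: [0.999, 0.036, 0.013, -0.002]
ft_force: [-0.2, -0.2, -0.6]
opening: 0.995
```

```bash
python3 st.py
```

```text
13.47 [ 0.6165 -0.0562  0.3991] psi 0.0725 F [-0.2 -0.2 -0.6] op 93.5
```

Request:
arm_command(
  moves=[
    [[94,-17,-35,0,0.012],[94,0,-2,25,0],[94,0,0,30,0],[94,0,0,20,0],[94,0,0,0,0]],
  ],
)

```text
time_s: 13.88
position: [0.6023, -0.0258, 0.3222]
tcp_rot: [1.0, 0.026, 0.015, -0.001]
ft_force: [-0.1, 0.4, -0.9]
opening: 1.005
```

```bash
python3 - <<'E'
from st import *
st()
s=cap('side');t=cap('top')
cv2.imwrite('pics/g2.png',np.hstack([cv2.resize(c['color'][y:y+120,x:x+100,::-1],(400,480),interpolation=cv2.INTER_CUBIC) for c,x,y in((t,190,110),(s,180,100))]))
E
```

```text
13.88 [ 0.6023 -0.0258  0.3222] psi 0.0511 F [-0.1  0.4 -0.9] op 94.4
```

View pics/g2.png

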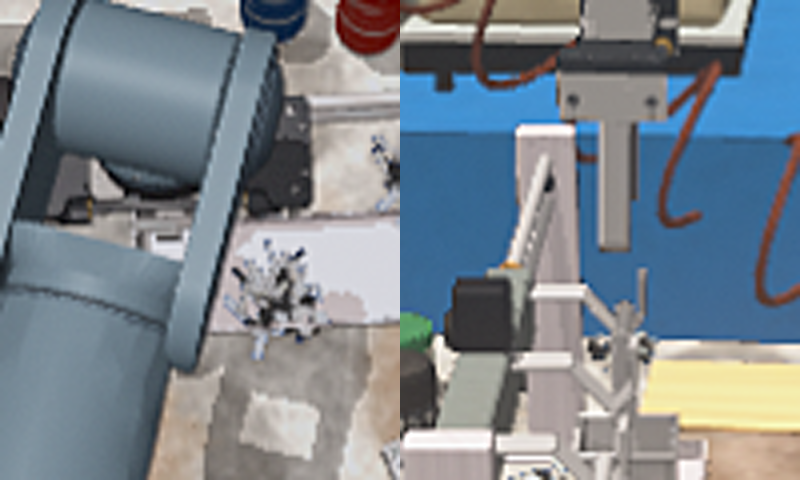

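Request:
arm_command(
  moves=[
    [[94,-5,-5,25,0],[94,0,0,30,0],[94,0,0,25,0],[94,0,0,15,0],[94,0,0,5,0]],
  ],
)

```text
time_s: 14.4
position: [0.6108, -0.0266, 0.2369]
tcp_rot: [0.999, 0.023, 0.028, 0.002]
ft_force: [0.5, -0.9, 1.1]
opening: 0.998
```

```bash
python3 st.py
```

```text
14.4 [ 0.6108 -0.0266  0.2369] psi 0.0461 F [ 0.5 -0.9  1.1] op 93.8
```

Request:
arm_command(
  moves=[
    [[94,-6,-2,6,0],[94,-5,-2,6,0],[94,0,0,6,0],[94,0,0,4,0],[94,0,0,0,0]],
  ],
)

```text
time_s: 14.82
position: [0.6034, -0.0249, 0.2186]
tcp_rot: [0.999, 0.022, 0.033, 0.004]
ft_force: [0.6, 0.3, -0.3]
opening: 1.002
```

```bash
python3 st.py
```

```text
14.82 [ 0.6034 -0.0249  0.2186] psi 0.0443 F [ 0.6  0.3 -0.3] op 94.2
```

Request:
arm_command(
  moves=[
    [[48,0,0,0,0],[48,0,0,0,0],[48,0,0,0,0],[48,0,0,0,0],[48,0,0,0,0]],
  ],
  grip_force=35,
)

```text
time_s: 15.23
position: [0.6047, -0.0248, 0.221]
tcp_rot: [0.999, 0.022, 0.035, 0.004]
ft_force: [0.8, 1.9, -0.8]
opening: 0.685
```

Request:
arm_command(
  moves=[
    [[48,0,0,0,0],[48,0,0,0,0],[48,0,0,0,0],[48,0,0,0,0],[48,0,0,0,0]],
  ],
)

```text
time_s: 15.65
position: [0.6047, -0.0246, 0.221]
tcp_rot: [0.999, 0.022, 0.035, 0.004]
ft_force: [0.7, -0.3, 0.1]
opening: 0.592
```

```bash
python3 - <<'E'
from st import *
st()
s=cap('side')
cv2.imwrite('pics/g3.png',cv2.resize(s['color'][100:220,180:280,::-1],(400,480),interpolation=cv2.INTER_CUBIC))
E
```

```text
15.65 [ 0.6047 -0.0246  0.221 ] psi 0.0448 F [ 0.7 -0.3  0.1] op 55.7
```

View pics/g3.png

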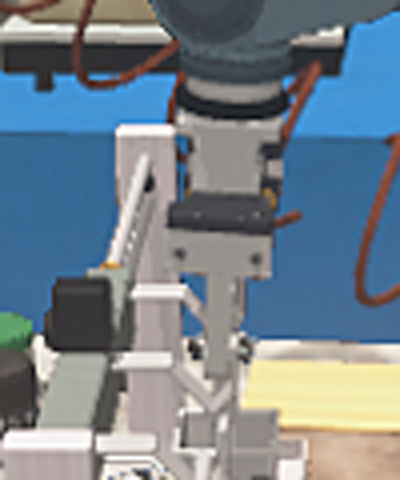

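Request:
arm_command(
  moves=[
    [[48,0,0,-10,0],[48,1.5,0,-18,0],[48,1.5,0,-18,0],[48,1.5,0,-18,0],[48,0.5,0,-8,0]],
  ],
)

```text
time_s: 16.12
position: [0.6016, -0.0239, 0.2922]
tcp_rot: [0.999, 0.022, 0.029, 0.003]
ft_force: [0.2, -0.0, -1.5]
opening: 0.592
```

```bash
python3 st.py
```

```text
16.12 [ 0.6016 -0.0239  0.2922] psi 0.0443 F [ 0.2 -0.  -1.5] op 55.6
```

Request:
arm_command(
  moves=[
    [[48,-12,0,0,0],[48,-24,0,0,0],[48,-24,0,0,0],[48,-24,5,0,0],[48,-20,25,0,0]],
  ],
)

```text
time_s: 16.53
position: [0.4986, -0.057, 0.2892]
tcp_rot: [0.999, 0.025, 0.031, 0.003]
ft_force: [0.2, -1.0, -0.2]
opening: 0.591
```

Request:
arm_command(
  moves=[
    [[48,0,38,0,0],[48,5,38,0,0],[48,5,38,0,0],[48,5,38,0,0],[48,8,38,0,0]],
  ],
)

```text
time_s: 16.95
position: [0.5256, -0.2483, 0.292]
tcp_rot: [0.999, 0.028, 0.03, 0.003]
ft_force: [0.4, 1.2, -1.8]
opening: 0.593
```

Request:
arm_command(
  moves=[
    [[48,8,36,0,0],[48,8,36,0,0],[48,8,36,0,0],[48,8,30,0,0],[48,5,10,0,0]],
  ],
)

```text
time_s: 17.37
position: [0.5689, -0.4069, 0.293]
tcp_rot: [0.999, 0.025, 0.029, 0.003]
ft_force: [-0.2, 0.4, -2.4]
opening: 0.595
```

```bash
python3 st.py
```

```text
17.37 [ 0.5689 -0.4069  0.293 ] psi 0.0496 F [-0.2  0.4 -2.4] op 55.9
```

Request:
arm_command(
  moves=[
    [[48,-6,12,18,0],[48,-6,6,30,0],[48,-4,0,30,0],[48,-2,0,30,0],[48,-2,0,20,0]],
  ],
)

```text
time_s: 17.78
position: [0.5589, -0.436, 0.1654]
tcp_rot: [0.999, 0.023, 0.032, 0.008]
ft_force: [0.1, 0.8, -3.0]
opening: 0.589
```

Request:
arm_command(
  moves=[
    [[48,0,0,6,0],[48,0,0,4,0],[48,0,0,0,0],[48,0,0,0,0],[48,0,0,0,0]],
  ],
)

```text
time_s: 18.2
position: [0.5572, -0.4342, 0.1499]
tcp_rot: [0.999, 0.022, 0.028, 0.004]
ft_force: [-0.9, 0.2, -1.3]
opening: 0.597
```

```bash
python3 st.py
```

```text
18.2 [ 0.5572 -0.4342  0.1499] psi 0.0447 F [-0.9  0.2 -1.3] op 56.1
```

Lower the last ~30 mm gently, watching the vertical force.

Request:
arm_command(
  moves=[
    [[48,0,0,7,0],[48,0,0,7,0],[48,0,0,5,0],[48,0,0,2,0],[48,0,0,2,0]],
  ],
)

```text
time_s: 18.62
position: [0.5613, -0.4366, 0.1312]
tcp_rot: [0.999, 0.023, 0.032, 0.008]
ft_force: [0.2, 0.4, -2.7]
opening: 0.594
```

Request:
arm_command(
  moves=[
    [[48,0,0,2,0],[48,0,0,2,0],[48,0,0,2,0],[48,0,0,1,0],[48,0,0,0,0]],
  ],
)

```text
time_s: 19.03
position: [0.5616, -0.4364, 0.1226]
tcp_rot: [0.999, 0.023, 0.031, 0.007]
ft_force: [0.2, -0.1, -2.3]
opening: 0.596
```

```bash
python3 st.py
```

```text
19.03 [ 0.5616 -0.4364  0.1226] psi 0.0457 F [ 0.2 -0.1 -2.3] op 56.0
```

Request:
arm_command(
  moves=[
    [[48,0,0,2,0],[48,0,0,2,0],[48,0,0,1,0],[48,0,0,1,0],[48,0,0,0,0]],
  ],
)

```text
time_s: 19.45
position: [0.5625, -0.4371, 0.1201]
tcp_rot: [0.999, 0.023, 0.032, 0.008]
ft_force: [-0.1, -0.4, -1.5]
opening: 0.593
```

```bash
python3 st.py
```

```text
19.45 [ 0.5625 -0.4371  0.1201] psi 0.0461 F [-0.1 -0.4 -1.5] op 55.7
```

Request:
arm_command(
  moves=[
    [[48,0,0,2,0],[48,0,0,2,0],[48,0,0,1,0],[94,0,0,0,0],[94,0,0,0,0]],
  ],
)

```text
time_s: 19.87
position: [0.5641, -0.4385, 0.1203]
tcp_rot: [0.999, 0.023, 0.033, 0.009]
ft_force: [-0.4, -0.3, -0.3]
opening: 0.701
```

Request:
arm_command(
  moves=[
    [[94,0,0,0,0],[94,0,0,0,0],[94,0,0,0,0],[94,0,0,0,0],[94,0,0,-10,0]],
  ],
)

```text
time_s: 20.28
position: [0.5627, -0.4375, 0.1267]
tcp_rot: [0.999, 0.023, 0.032, 0.008]
ft_force: [1.2, 0.0, -0.6]
opening: 1.001
```

```bash
python3 st.py
```

```text
20.28 [ 0.5627 -0.4375  0.1267] psi 0.0461 F [ 1.2  0.  -0.6] op 94.1
```

Request:
arm_command(
  moves=[
    [[94,0,0,-30,0],[94,1,0,-38,0],[94,1,0,-38,0],[94,1,0,-38,0],[94,1,0,-38,0]],
  ],
)

```text
time_s: 20.7
position: [0.5513, -0.4311, 0.3064]
tcp_rot: [0.999, 0.023, 0.026, 0.001]
ft_force: [-0.1, 0.2, 0.7]
opening: 1.002
```

Request:
arm_command(
  moves=[
    [[94,0,-15,-30,0],[94,2,-38,-20,0],[94,2,-38,0,0],[94,2,-38,0,0],[94,2,-38,0,0]],
  ],
)

```text
time_s: 21.12
position: [0.5501, -0.2694, 0.3748]
tcp_rot: [0.999, 0.017, 0.036, 0.011]
ft_force: [0.6, -0.0, -0.3]
opening: 1.0
```

Request:
arm_command(
  moves=[
    [[94,3,-38,0,0],[94,3,-38,0,0],[94,3,-38,0,0],[94,3,-38,0,0],[94,3,-38,0,0]],
  ],
)

```text
time_s: 21.53
position: [0.5569, -0.0703, 0.3776]
tcp_rot: [0.999, 0.016, 0.04, 0.013]
ft_force: [0.4, -0.2, -0.6]
opening: 0.998
```

Request:
arm_command(
  moves=[
    [[94,3,-38,0,0],[94,3,-38,0,0],[94,3,-38,0,0],[94,3,-30,0,0],[94,0,0,0,0]],
  ],
)

```text
time_s: 21.95
position: [0.562, 0.0871, 0.38]
tcp_rot: [0.999, 0.019, 0.044, 0.013]
ft_force: [0.5, -0.5, -0.7]
opening: 1.001
```

```bash
python3 st.py
```

```text
21.95 [0.562  0.0871 0.38  ] psi 0.0383 F [ 0.5 -0.5 -0.7] op 94.1
```

Request:
arm_command(
  moves=[
    [[94,5,-35,0,0],[94,5,-36,0,0],[94,5,-34,0,-0.01],[94,3,-15,0,-0.01],[94,0,0,0,0]],
  ],
)

```text
time_s: 22.37
position: [0.5754, 0.2115, 0.3824]
tcp_rot: [0.998, 0.029, 0.047, 0.014]
ft_force: [-0.2, -0.9, 0.5]
opening: 1.001
```

```bash
python3 st.py
```

```text
22.37 [0.5754 0.2115 0.3824] psi 0.0581 F [-0.2 -0.9  0.5] op 94.1
```

Request:
arm_command(
  moves=[
    [[94,0,0,18,0],[94,-1,0,28,0],[94,-1,0,28,0],[94,-1,0,22,0],[94,0,0,10,0]],
  ],
)

```text
time_s: 22.78
position: [0.5861, 0.2043, 0.2816]
tcp_rot: [0.998, 0.028, 0.054, 0.014]
ft_force: [0.3, 0.0, -0.8]
opening: 0.998
```

```bash
python3 st.py
```

```text
22.78 [0.5861 0.2043 0.2816] psi 0.0556 F [ 0.3  0.  -0.8] op 93.8
```

Request:
arm_command(
  moves=[
    [[94,-2,0,14,0],[94,-2,0,16,0],[94,-2,0,14,0],[94,-1,0,8,0],[94,0,0,2,0]],
  ],
)

```text
time_s: 23.2
position: [0.586, 0.196, 0.2265]
tcp_rot: [0.998, 0.024, 0.054, 0.015]
ft_force: [0.6, -0.6, -0.4]
opening: 0.999
```

```bash
python3 - <<'E'
from st import *
st()
s=cap('side')
cv2.imwrite('pics/g4.png',cv2.resize(s['color'][110:260,140:265,::-1],(500,600),interpolation=cv2.INTER_CUBIC))
E
```

```text
23.2 [0.586  0.196  0.2265] psi 0.0488 F [ 0.6 -0.6 -0.4] op 93.9
```

View pics/g4.png

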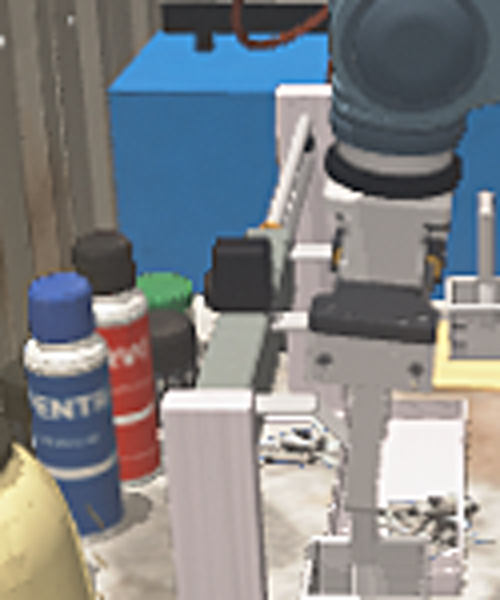

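Request:
arm_command(
  moves=[
    [[94,1,-5,4,0],[94,0,-4,3,0],[48,0,0,0,0],[48,0,0,0,0],[48,0,0,0,0]],
  ],
)

```text
time_s: 23.67
position: [0.5901, 0.2057, 0.2238]
tcp_rot: [0.998, 0.024, 0.058, 0.014]
ft_force: [-0.5, 0.0, 0.4]
opening: 0.824
```

Request:
arm_command(
  moves=[
    [[48,0,0,0,0],[48,0,0,0,0],[48,0,0,0,0],[48,0,0,0,0],[48,0,0,0,0]],
  ],
)

```text
time_s: 24.08
position: [0.5904, 0.2065, 0.2247]
tcp_rot: [0.998, 0.024, 0.059, 0.014]
ft_force: [-0.1, 0.9, 0.0]
opening: 0.595
```

```bash
python3 st.py
```

```text
24.08 [0.5904 0.2065 0.2247] psi 0.0487 F [-0.1  0.9  0. ] op 55.9
```

Request:
arm_command(
  moves=[
    [[48,1,0,-10,0],[48,2,0,-18,0],[48,2,0,-18,0],[48,2,0,-18,0],[48,1,0,-8,0]],
  ],
)

```text
time_s: 24.5
position: [0.5867, 0.2076, 0.2958]
tcp_rot: [0.998, 0.024, 0.052, 0.015]
ft_force: [1.2, -0.7, -1.6]
opening: 0.599
```

```bash
python3 st.py
```

```text
24.5 [0.5867 0.2076 0.2958] psi 0.0484 F [ 1.2 -0.7 -1.6] op 56.3
```

Request:
arm_command(
  moves=[
    [[48,-12,0,-2,0],[48,-24,0,-3,0],[48,-26,0,-5,0],[48,-26,5,-8,0],[48,-15,25,-10,0]],
  ],
)

```text
time_s: 24.92
position: [0.4805, 0.1742, 0.3143]
tcp_rot: [0.998, 0.025, 0.052, 0.015]
ft_force: [0.0, -0.7, -1.0]
opening: 0.597
```

Request:
arm_command(
  moves=[
    [[48,-5,38,0,0],[48,-2,38,0,0],[48,-2,38,0,0],[48,-2,38,0,0],[48,-2,38,0,0]],
  ],
)

```text
time_s: 25.33
position: [0.4724, -0.0187, 0.3215]
tcp_rot: [0.998, 0.031, 0.053, 0.015]
ft_force: [-0.1, -0.1, -1.7]
opening: 0.597
```

Request:
arm_command(
  moves=[
    [[48,-2,38,0,0],[48,-2,38,0,0],[48,-2,38,0,0],[48,-2,38,0,0],[48,-2,38,0,0]],
  ],
)

```text
time_s: 25.75
position: [0.4702, -0.218, 0.3274]
tcp_rot: [0.998, 0.031, 0.053, 0.015]
ft_force: [2.3, 0.8, -2.5]
opening: 0.599
```

Request:
arm_command(
  moves=[
    [[48,-2,38,0,0],[48,-2,38,0,0],[48,-2,38,0,0],[48,-2,30,0,0],[48,-2,15,0,0]],
  ],
)

```text
time_s: 26.17
position: [0.4654, -0.3891, 0.3304]
tcp_rot: [0.998, 0.028, 0.052, 0.015]
ft_force: [0.2, 0.3, -3.3]
opening: 0.597
```

```bash
python3 st.py
```

```text
26.17 [ 0.4654 -0.3891  0.3304] psi 0.0559 F [ 0.2  0.3 -3.3] op 56.1
```

Request:
arm_command(
  moves=[
    [[48,-8,14,12,0],[48,-8,12,30,0],[48,-8,4,32,0],[48,-8,0,32,0],[48,-7,0,32,0]],
  ],
)

```text
time_s: 26.58
position: [0.4444, -0.4341, 0.1957]
tcp_rot: [0.998, 0.027, 0.056, 0.022]
ft_force: [0.3, -0.2, -1.4]
opening: 0.596
```

Request:
arm_command(
  moves=[
    [[48,-3,0,20,0],[48,-2,0,8,0],[48,0,0,4,0],[48,0,0,2,0],[48,0,0,0,0]],
  ],
)

```text
time_s: 27.0
position: [0.4399, -0.4294, 0.1515]
tcp_rot: [0.998, 0.027, 0.052, 0.015]
ft_force: [0.5, -0.4, -2.6]
opening: 0.594
```

```bash
python3 st.py
```

```text
27.0 [ 0.4399 -0.4294  0.1515] psi 0.0542 F [ 0.5 -0.4 -2.6] op 55.8
```

Request:
arm_command(
  moves=[
    [[48,0,0,7,0],[48,0,0,6,0],[48,0,0,4,0],[48,0,0,3,0],[48,0,0,2,0]],
  ],
)

```text
time_s: 27.42
position: [0.4456, -0.433, 0.1346]
tcp_rot: [0.998, 0.028, 0.055, 0.02]
ft_force: [0.1, 1.0, -1.3]
opening: 0.596
```

Request:
arm_command(
  moves=[
    [[48,0,0,2,0],[48,0,0,2,0],[48,0,0,2,0],[48,0,0,2,0],[48,0,0,1,0]],
  ],
)

```text
time_s: 27.83
position: [0.4469, -0.4336, 0.125]
tcp_rot: [0.998, 0.028, 0.055, 0.02]
ft_force: [0.6, -0.2, -1.9]
opening: 0.593
```

```bash
python3 st.py
```

```text
27.83 [ 0.4469 -0.4336  0.125 ] psi 0.056 F [ 0.6 -0.2 -1.9] op 55.8
```

Request:
arm_command(
  moves=[
    [[48,0,0,2,0],[48,0,0,2,0],[48,0,0,1,0],[48,0,0,1,0],[48,0,0,0,0]],
  ],
)

```text
time_s: 28.25
position: [0.4486, -0.4351, 0.124]
tcp_rot: [0.998, 0.028, 0.056, 0.021]
ft_force: [-0.6, -0.2, -2.2]
opening: 0.598
```

Request:
arm_command(
  moves=[
    [[94,0,0,0,0],[94,0,0,0,0],[94,0,0,0,0],[94,0,0,0,0],[94,0,0,0,0]],
  ],
)

```text
time_s: 28.67
position: [0.4492, -0.4361, 0.1242]
tcp_rot: [0.998, 0.028, 0.057, 0.022]
ft_force: [0.4, 0.3, 0.3]
opening: 0.915
```

```bash
python3 st.py
```

```text
28.67 [ 0.4492 -0.4361  0.1242] psi 0.0563 F [0.4 0.3 0.3] op 86.0
```

Request:
arm_command(
  moves=[
    [[94,0,0,-25,0],[94,0,0,-36,0],[94,0,0,-38,0],[94,0,0,-38,0],[94,0,0,-38,0]],
  ],
)

```text
time_s: 29.08
position: [0.4256, -0.424, 0.2911]
tcp_rot: [0.998, 0.028, 0.05, 0.012]
ft_force: [0.6, -0.7, 0.2]
opening: 1.0
```

Request:
arm_command(
  moves=[
    [[0,15,-10,-20,0],[0,36,-20,0,0],[0,36,-20,0,0],[0,36,-20,0,0],[0,36,-20,0,0]],
  ],
)

```text
time_s: 29.5
position: [0.5783, -0.3311, 0.3419]
tcp_rot: [0.998, 0.021, 0.057, 0.022]
ft_force: [-0.6, -0.6, 0.1]
opening: 0.682
```

Request:
arm_command(
  moves=[
    [[0,25,-10,0,0],[0,0,0,0,0],[0,0,0,0,0],[0,0,0,0,0],[0,0,0,0,0]],
  ],
)

```text
time_s: 29.92
position: [0.6088, -0.3141, 0.3449]
tcp_rot: [0.998, 0.025, 0.058, 0.022]
ft_force: [0.0, -0.0, 0.0]
opening: 0.327
```

```bash
python3 st.py
```

```text
29.92 [ 0.6088 -0.3141  0.3449] psi 0.0509 F [ 0. -0.  0.] op 30.7
```

Request:
arm_command(
  moves=[
    [[0,5,-4,15,0],[0,5,-5,20,0],[0,5,-2,20,0],[0,4,0,8,0],[0,0,0,2,0]],
  ],
)

```text
time_s: 30.33
position: [0.6325, -0.3085, 0.2781]
tcp_rot: [0.998, 0.021, 0.059, 0.023]
ft_force: [0.2, 0.9, 0.2]
opening: 0.004
```

Request:
arm_command(
  moves=[
    [[0,6,0,0,0],[0,6,0,1,0],[0,5,0,1,0],[0,5,0,0,0],[0,4,0,0,0]],
  ],
)

```text
time_s: 30.75
position: [0.6598, -0.3092, 0.2799]
tcp_rot: [0.998, 0.02, 0.059, 0.024]
ft_force: [0.7, -0.4, -0.5]
opening: -0.0
```

```bash
python3 st.py
```

```text
30.75 [ 0.6598 -0.3092  0.2799] psi 0.0396 F [ 0.7 -0.4 -0.5] op -0.0
```

Request:
arm_command(
  moves=[
    [[0,4,0,0,0],[0,4,0,0,0],[0,4,0,0,0],[0,4,0,0,0],[0,4,0,0,0]],
  ],
)

```text
time_s: 31.17
position: [0.6661, -0.3091, 0.282]
tcp_rot: [0.999, 0.019, 0.036, 0.022]
ft_force: [-15.5, 1.8, 3.6]
opening: 0.002
```

Request:
arm_command(
  moves=[
    [[0,4,0,0,0],[0,4,0,0,0],[0,4,0,0,0],[0,4,0,0,0],[0,4,0,0,0]],
  ],
)

```text
time_s: 31.58
position: [0.6656, -0.309, 0.2824]
tcp_rot: [1.0, 0.018, 0.005, 0.017]
ft_force: [-16.3, 2.4, 4.3]
opening: 0.003
```

```bash
python3 st.py
```

```text
31.58 [ 0.6656 -0.309   0.2824] psi 0.0356 F [-16.3   2.4   4.3] op 0.3
```

Request:
arm_command(
  moves=[
    [[0,4,0,0,0],[0,4,0,0,0],[0,3,0,0,0],[94,-15,0,0,0],[94,-20,-3,-20,0]],
  ],
)

```text
time_s: 32.0
position: [0.6296, -0.3056, 0.2981]
tcp_rot: [1.0, 0.017, -0.017, 0.012]
ft_force: [0.1, 0.2, -0.1]
opening: 0.113
```

Request:
arm_command(
  moves=[
    [[94,-30,-6,-20,-0.1],[94,-30,-6,0,-0.1],[94,-30,-6,0,-0.1],[94,-20,-6,0,0],[94,0,0,0,0]],
  ],
)

```text
time_s: 32.42
position: [0.5155, -0.3009, 0.3296]
tcp_rot: [0.984, 0.174, -0.015, 0.014]
ft_force: [1.4, -0.9, -0.3]
opening: 0.464
```

```bash
python3 - <<'E'
from st import *
import ov
st()
it=ov.items((.675,.104,.309,.06),(.431,.1236,.145,-.08),(.427,-.242,.145,.35),(.511,-.43,0,0))
t=cap('top','t3');s=cap('side','s3')
b=cv2.resize(view(s,225,170,100,100,400,400,it),(400,400))
cv2.imwrite('pics/ov3.png',np.hstack([view(t,160,200,90,90,400,400,it),b]))
cv2.imwrite('pics/ov3b.png',np.vstack([np.hstack([view(t,165,195,80,60,400,300,it),view(t,265,195,80,60,400,300,it)]),np.hstack([view(s,260,210,80,60,400,300,it),view(s,260,160,80,60,400,300,it)])]))
E
```

```text
32.42 [ 0.5155 -0.3009  0.3296] psi 0.3504 F [ 1.4 -0.9 -0.3] op 43.7
```

View pics/ov3b.png

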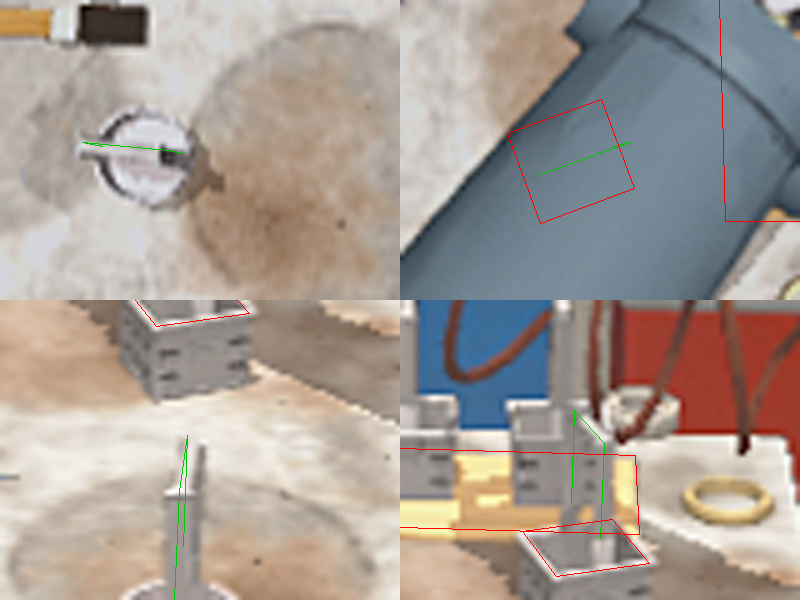

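Request:
arm_command(
  moves=[
    [[94,-18,-28,0,0],[94,-20,-30,0,0],[94,-18,-28,0,0],[94,0,-4,10,0],[94,0,0,15,0]],
  ],
)

```text
time_s: 32.93
position: [0.4375, -0.2357, 0.3038]
tcp_rot: [0.984, 0.175, -0.013, 0.014]
ft_force: [1.0, 0.2, 1.0]
opening: 0.902
```

Request:
arm_command(
  moves=[
    [[94,0,0,20,0],[94,0,0,25,0],[94,0,0,25,0],[94,0,0,15,0],[94,0,0,0,0]],
  ],
)

```text
time_s: 33.35
position: [0.4414, -0.2381, 0.2126]
tcp_rot: [0.984, 0.177, -0.013, 0.013]
ft_force: [-0.5, -0.4, -0.1]
opening: 0.996
```

```bash
python3 - <<'E'
from st import *
import ov
st()
it=ov.items((.675,.104,.309,.06),(.431,.1236,.145,-.08),(.427,-.242,.145,.35),(.511,-.43,0,0))
s=cap('side','s4')
cv2.imwrite('pics/ov4.png',view(s,245,120,100,100,600,600,it[7:8]+it[8:9]))
E
```

```text
33.35 [ 0.4414 -0.2381  0.2126] psi 0.3551 F [-0.5 -0.4 -0.1] op 93.7
```

View pics/ov4.png

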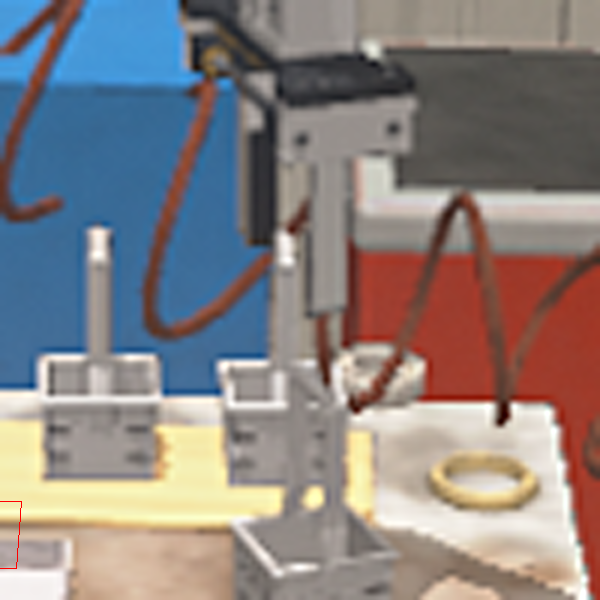

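Request:
arm_command(
  moves=[
    [[94,-9,-3,0,0],[94,-8,-2,10,0],[94,0,0,18,0],[94,0,0,20,0],[94,0,0,15,0]],
  ],
)

```text
time_s: 33.82
position: [0.427, -0.2466, 0.1576]
tcp_rot: [0.984, 0.177, -0.007, 0.021]
ft_force: [-0.3, 0.1, -0.4]
opening: 0.997
```

```bash
python3 st.py
```

```text
33.82 [ 0.427  -0.2466  0.1576] psi 0.3562 F [-0.3  0.1 -0.4] op 93.7
```

Request:
arm_command(
  moves=[
    [[94,1,-3,10,0],[94,0,-3,14,0],[94,0,0,10,0],[94,0,0,4,0],[94,0,0,0,0]],
  ],
)

```text
time_s: 34.23
position: [0.4244, -0.2429, 0.1173]
tcp_rot: [0.984, 0.176, -0.006, 0.022]
ft_force: [-1.4, 0.6, 0.1]
opening: 0.996
```

```bash
python3 st.py
```

```text
34.23 [ 0.4244 -0.2429  0.1173] psi 0.3544 F [-1.4  0.6  0.1] op 93.7
```

Request:
arm_command(
  moves=[
    [[94,2,0,4,0],[48,0,0,0,0],[48,0,0,0,0],[48,0,0,0,0],[48,0,0,0,0]],
  ],
)

```text
time_s: 34.65
position: [0.4283, -0.2441, 0.116]
tcp_rot: [0.984, 0.176, -0.005, 0.024]
ft_force: [-0.3, 0.6, -0.1]
opening: 0.751
```

Request:
arm_command(
  moves=[
    [[48,0,0,0,0],[48,0,0,0,0],[48,0,0,0,0],[48,0,0,0,0],[48,0,0,0,0]],
  ],
)

```text
time_s: 35.07
position: [0.4285, -0.2442, 0.1165]
tcp_rot: [0.984, 0.176, -0.004, 0.024]
ft_force: [-1.2, -0.6, 0.5]
opening: 0.605
```

```bash
python3 st.py
```

```text
35.07 [ 0.4285 -0.2442  0.1165] psi 0.3545 F [-1.2 -0.6  0.5] op 56.8
```

Request:
arm_command(
  moves=[
    [[48,0,0,-12,0],[48,0,0,-30,0],[48,0,0,-38,0],[48,0,0,-38,0],[48,0,0,-38,0.1]],
  ],
)

```text
time_s: 35.48
position: [0.4221, -0.231, 0.2636]
tcp_rot: [0.992, 0.126, -0.013, 0.013]
ft_force: [0.2, -0.3, -2.8]
opening: 0.612
```

Request:
arm_command(
  moves=[
    [[48,0,-20,-30,0.1],[48,8,-36,-10,0.09],[48,8,-36,0,0],[48,8,-36,0,0],[48,8,-36,0,0]],
  ],
)

```text
time_s: 35.9
position: [0.4418, -0.0666, 0.3099]
tcp_rot: [1.0, 0.018, -0.004, 0.02]
ft_force: [1.0, 0.6, -2.4]
opening: 0.603
```

Request:
arm_command(
  moves=[
    [[48,5,-20,0,0],[48,0,0,0,0],[48,0,0,0,0],[48,0,0,0,0],[48,0,0,0,0]],
  ],
)

```text
time_s: 36.32
position: [0.4451, -0.0401, 0.3069]
tcp_rot: [1.0, 0.022, -0.005, 0.019]
ft_force: [-0.2, 0.2, -3.3]
opening: 0.607
```

```bash
python3 st.py
```

```text
36.32 [ 0.4451 -0.0401  0.3069] psi 0.0444 F [-0.2  0.2 -3.3] op 57.0
```

Request:
arm_command(
  moves=[
    [[48,20,-3,0,-0.01],[48,30,-3,0,0],[48,30,-2,0,0],[48,30,0,0,0],[48,25,0,0,0]],
  ],
)

```text
time_s: 36.73
position: [0.5806, -0.0322, 0.304]
tcp_rot: [1.0, 0.021, -0.007, 0.02]
ft_force: [-1.2, -0.6, -2.9]
opening: 0.596
```

Request:
arm_command(
  moves=[
    [[48,8,0,0,0],[48,0,0,0,0],[48,0,0,0,0],[48,0,0,0,0],[48,0,0,0,0]],
  ],
)

```text
time_s: 37.15
position: [0.5901, -0.033, 0.3018]
tcp_rot: [1.0, 0.019, -0.008, 0.015]
ft_force: [0.9, 3.4, -2.9]
opening: 0.594
```

```bash
python3 st.py
```

```text
37.15 [ 0.5901 -0.033   0.3018] psi 0.0377 F [ 0.9  3.4 -2.9] op 55.8
```

Request:
arm_command(
  moves=[
    [[48,0,-5,0,0],[48,0,-6,0,0],[48,2,-5,0,-0.01],[48,3,0,0,-0.01],[48,3,0,0,0]],
  ],
)

```text
time_s: 37.57
position: [0.5948, -0.0179, 0.3024]
tcp_rot: [0.999, 0.029, -0.008, 0.019]
ft_force: [0.0, -1.1, -2.2]
opening: 0.599
```

```bash
python3 - <<'E'
from st import *
st()
s=cap('side');t=cap('top')
cv2.imwrite('pics/g5.png',np.hstack([cv2.resize(c['color'][y:y+120,x:x+100,::-1],(400,480),interpolation=cv2.INTER_CUBIC) for c,x,y in((t,170,110),(s,180,100))]))
E
```

```text
37.57 [ 0.5948 -0.0179  0.3024] psi 0.0581 F [ 0.  -1.1 -2.2] op 56.3
```

View pics/g5.png

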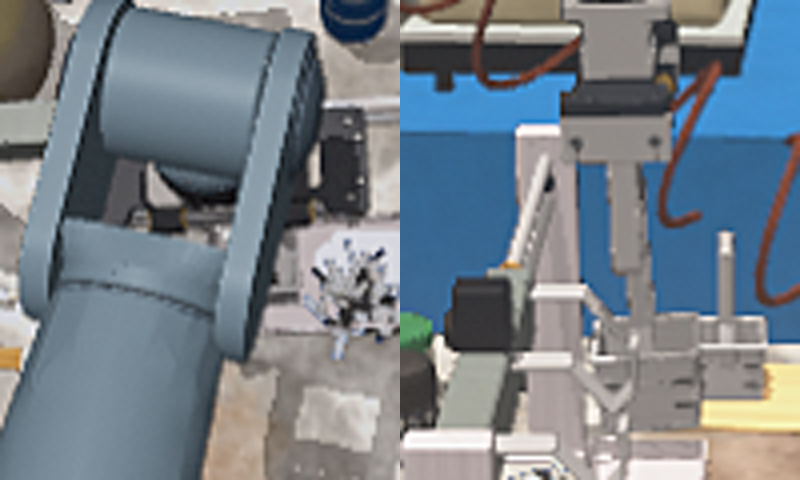

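Request:
arm_command(
  moves=[
    [[48,5,0,0,0],[48,4,0,5,0],[48,1,0,12,0],[48,0,0,12,0],[48,0,0,10,0]],
  ],
)

```text
time_s: 38.08
position: [0.6072, -0.0198, 0.2621]
tcp_rot: [0.999, 0.028, -0.006, 0.02]
ft_force: [-0.6, 0.7, -2.8]
opening: 0.598
```

```bash
python3 st.py
```

```text
38.08 [ 0.6072 -0.0198  0.2621] psi 0.057 F [-0.6  0.7 -2.8] op 56.2
```

Request:
arm_command(
  moves=[
    [[48,-2,0,8,0],[48,-2,0,8,0],[48,0,0,8,0],[48,0,0,5,0],[48,0,0,2,0]],
  ],
)

```text
time_s: 38.5
position: [0.6032, -0.0215, 0.2268]
tcp_rot: [0.999, 0.028, -0.005, 0.019]
ft_force: [1.2, 0.3, 1.1]
opening: 0.593
```

```bash
python3 st.py
```

```text
38.5 [ 0.6032 -0.0215  0.2268] psi 0.0564 F [1.2 0.3 1.1] op 55.8
```

Seated on the hook: the height is as predicted and the weight is off the tool. Releasing and going up.

Request:
arm_command(
  moves=[
    [[94,0,0,1,0],[94,0,0,0,0],[94,0,0,0,0],[94,0,0,0,0],[94,0,0,0,0]],
  ],
)

```text
time_s: 38.92
position: [0.6035, -0.0219, 0.227]
tcp_rot: [0.999, 0.028, -0.004, 0.02]
ft_force: [-0.7, -0.9, -0.9]
opening: 0.915
```

Request:
arm_command(
  moves=[
    [[94,0,0,0,0],[94,0,0,-20,0],[94,0,0,-30,0],[94,0,0,-35,0],[94,0,0,-35,0]],
  ],
)

```text
time_s: 39.33
position: [0.5995, -0.0164, 0.3391]
tcp_rot: [0.999, 0.028, -0.015, 0.017]
ft_force: [-0.0, 0.1, 0.0]
opening: 0.999
```

Request:
arm_command(
  moves=[
    [[94,-20,-5,-15,0.07],[94,-36,-20,0,0.07],[94,-36,-30,0,0],[94,-36,-30,0,0],[94,-25,-25,0,0]],
  ],
)

```text
time_s: 39.75
position: [0.4619, 0.095, 0.363]
tcp_rot: [0.999, -0.051, -0.005, 0.02]
ft_force: [0.2, 0.3, -0.4]
opening: 0.998
```

```bash
python3 - <<'E'
from st import *
import ov
st()
it=ov.items((.675,.1025,.309,.06),(.431,.1236,.145,-.08),(.427,-.242,.145,.35),(.511,-.43,0,0))
s=cap('side','s6');t=cap('top','t6')
a=view(s,180,100,100,150,400,600,it[2:3]);b=view(t,165,195,80,60,400,300,it[8:9]); c=view(s,250,200,80,60,400,300,it[8:9])
cv2.imwrite('pics/ov6.png',np.hstack([a,np.vstack([b,c])])); 
E
```

```text
39.75 [0.4619 0.095  0.363 ] psi -0.1011 F [ 0.2  0.3 -0.4] op 93.8
```

View pics/ov6.png

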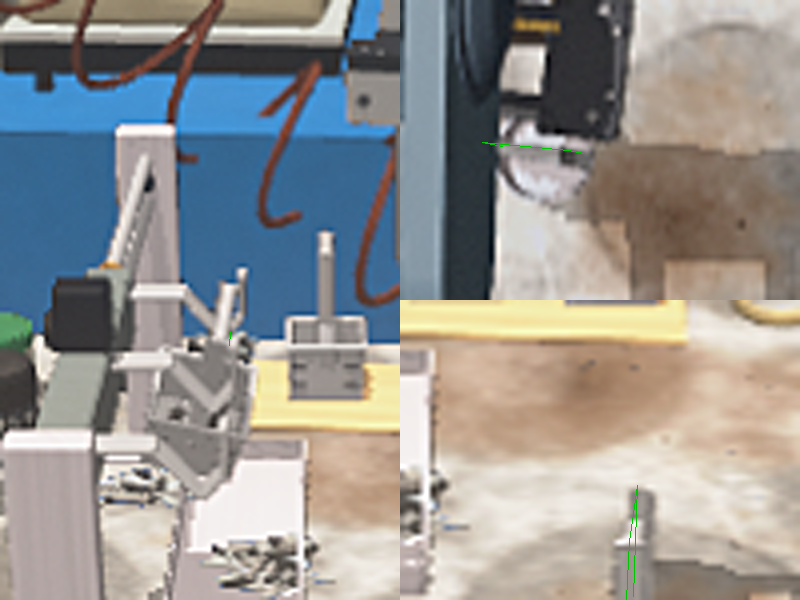

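The basket is on the hook and still swinging; it should settle. The pail still matches its measured pose, so I'll fetch it next.

Request:
arm_command(
  moves=[
    [[94,-17,-17,5,-0.02],[94,-17,-17,20,0],[94,0,0,30,0],[94,0,0,35,0],[94,0,0,30,0]],
  ],
)

```text
time_s: 40.27
position: [0.4337, 0.1308, 0.2481]
tcp_rot: [0.999, -0.036, 0.006, 0.019]
ft_force: [-0.1, -0.9, -0.4]
opening: 1.002
```

Request:
arm_command(
  moves=[
    [[94,0,0,20,0],[94,0,0,15,0],[94,0,0,5,0],[94,0,0,0,0],[94,0,0,0,0]],
  ],
)

```text
time_s: 40.68
position: [0.4308, 0.1271, 0.1988]
tcp_rot: [0.999, -0.037, -0.0, 0.02]
ft_force: [-0.8, -0.4, -0.0]
opening: 1.0
```

```bash
python3 st.py
```

```text
40.68 [0.4308 0.1271 0.1988] psi -0.0739 F [-0.8 -0.4 -0. ] op 94.0
```

Request:
arm_command(
  moves=[
    [[94,0,0,15,0.005],[94,0,0,22,0],[94,0,0,22,0],[94,0,0,15,0],[94,0,0,8,0]],
  ],
)

```text
time_s: 41.1
position: [0.4403, 0.1236, 0.1249]
tcp_rot: [0.999, -0.04, 0.01, 0.019]
ft_force: [-0.1, 0.3, -0.4]
opening: 1.002
```

```bash
python3 st.py
```

```text
41.1 [0.4403 0.1236 0.1249] psi -0.0802 F [-0.1  0.3 -0.4] op 94.2
```

Request:
arm_command(
  moves=[
    [[94,-5,0,5,0],[94,-4,0,4,0],[94,-1,0,0,0],[94,0,0,0,0],[94,0,0,0,0]],
  ],
)

```text
time_s: 41.52
position: [0.4322, 0.1241, 0.1184]
tcp_rot: [0.999, -0.04, 0.013, 0.019]
ft_force: [0.4, 0.0, 0.4]
opening: 0.996
```

```bash
python3 st.py
```

```text
41.52 [0.4322 0.1241 0.1184] psi -0.0804 F [0.4 0.  0.4] op 93.6
```

Request:
arm_command(
  moves=[
    [[48,-1,0,2,0],[48,0,0,0,0],[48,0,0,0,0],[48,0,0,0,0],[48,0,0,0,0]],
  ],
)

```text
time_s: 41.93
position: [0.433, 0.1243, 0.1187]
tcp_rot: [0.999, -0.04, 0.015, 0.019]
ft_force: [0.0, 0.3, 0.4]
opening: 0.685
```

Request:
arm_command(
  moves=[
    [[48,0,0,0,0],[48,0,0,0,0],[48,0,0,0,0],[48,0,0,0,0],[48,0,0,0,0]],
  ],
  grip_force=45,
)

```text
time_s: 42.35
position: [0.4331, 0.1244, 0.1187]
tcp_rot: [0.999, -0.04, 0.015, 0.019]
ft_force: [0.0, -0.5, 0.0]
opening: 0.595
```

```bash
python3 st.py
```

```text
42.35 [0.4331 0.1244 0.1187] psi -0.0802 F [ 0.  -0.5  0. ] op 55.9
```

Request:
arm_command(
  moves=[
    [[48,0,0,-12,0],[48,0,0,-30,0],[48,0,0,-38,0],[48,0,0,-38,0],[48,0,0,-38,-0.07]],
  ],
)

```text
time_s: 42.77
position: [0.4198, 0.1297, 0.2655]
tcp_rot: [1.0, -0.005, -0.001, 0.02]
ft_force: [0.3, 0.7, -2.1]
opening: 0.597
```

Request:
arm_command(
  moves=[
    [[48,0,-12,-28,-0.07],[48,5,-25,-5,0],[48,5,-25,0,0],[48,10,-15,0,0],[48,5,-5,0,0]],
  ],
)

```text
time_s: 43.18
position: [0.4435, 0.217, 0.3062]
tcp_rot: [0.999, 0.031, 0.006, 0.02]
ft_force: [-0.3, -0.6, -2.4]
opening: 0.596
```

```bash
python3 st.py
```

```text
43.18 [0.4435 0.217  0.3062] psi 0.0625 F [-0.3 -0.6 -2.4] op 56.0
```

Request:
arm_command(
  moves=[
    [[48,20,3,0,0],[48,30,4,0,0],[48,30,4,-1,0],[48,30,3,-1,0],[48,20,1,0,0]],
  ],
)

```text
time_s: 43.6
position: [0.5743, 0.2107, 0.3045]
tcp_rot: [0.999, 0.034, 0.001, 0.021]
ft_force: [0.6, 0.4, -3.1]
opening: 0.599
```

Request:
arm_command(
  moves=[
    [[48,6,0,0,0],[48,2,0,0,0],[48,0,0,0,0],[48,0,0,0,0],[48,0,0,0,0]],
  ],
)

```text
time_s: 44.02
position: [0.5821, 0.2084, 0.2989]
tcp_rot: [0.999, 0.033, -0.005, 0.022]
ft_force: [-0.6, -0.9, -2.7]
opening: 0.593
```

```bash
python3 st.py
```

```text
44.02 [0.5821 0.2084 0.2989] psi 0.0658 F [-0.6 -0.9 -2.7] op 55.8
```

Request:
arm_command(
  moves=[
    [[48,5,-2,0,0],[48,4,-2,4,0],[48,1,0,12,0],[48,0,0,12,0],[48,0,0,8,0]],
  ],
)

```text
time_s: 44.43
position: [0.5914, 0.213, 0.2633]
tcp_rot: [0.999, 0.034, -0.002, 0.022]
ft_force: [-0.1, 0.0, -2.9]
opening: 0.597
```

```bash
python3 st.py
```

```text
44.43 [0.5914 0.213  0.2633] psi 0.0677 F [-0.1  0.  -2.9] op 56.1
```

Request:
arm_command(
  moves=[
    [[48,-1,0,8,0],[48,-1,0,8,0],[48,0,0,8,0],[48,0,0,5,0],[48,0,0,2,0]],
  ],
)

```text
time_s: 44.85
position: [0.59, 0.2112, 0.2285]
tcp_rot: [0.999, 0.034, -0.0, 0.022]
ft_force: [2.5, -0.1, 2.0]
opening: 0.598
```

```bash
python3 st.py
```

```text
44.85 [0.59   0.2112 0.2285] psi 0.068 F [ 2.5 -0.1  2. ] op 56.2
```

Request:
arm_command(
  moves=[
    [[94,0,0,0,0],[94,0,0,0,0],[94,0,0,0,0],[94,0,0,0,0],[94,0,0,0,0]],
  ],
  grip_force=30,
)

```text
time_s: 45.27
position: [0.5906, 0.2112, 0.2299]
tcp_rot: [0.999, 0.034, 0.001, 0.022]
ft_force: [0.4, -0.1, 0.1]
opening: 0.916
```

Request:
arm_command(
  moves=[
    [[94,0,0,0,0],[94,0,0,-15,0],[94,0,0,-30,0],[94,0,0,-35,0],[94,0,0,-35,0]],
  ],
)

```text
time_s: 45.68
position: [0.5854, 0.2153, 0.3368]
tcp_rot: [0.999, 0.034, -0.01, 0.023]
ft_force: [0.3, 0.1, 0.1]
opening: 1.002
```

Request:
arm_command(
  moves=[
    [[94,0,0,-35,0],[94,-25,20,-20,0],[94,-36,20,0,0],[94,-36,20,0,0],[94,-25,10,0,0]],
  ],
)

```text
time_s: 46.1
position: [0.4708, 0.1396, 0.4075]
tcp_rot: [0.999, 0.035, -0.004, 0.023]
ft_force: [0.4, -0.0, 0.8]
opening: 1.002
```

Request:
arm_command(
  moves=[
    [[94,-20,30,0,0],[94,-5,38,0,0],[94,0,38,0,0],[94,0,38,0,0],[94,0,30,0,0]],
  ],
)

```text
time_s: 46.52
position: [0.4522, -0.0379, 0.4194]
tcp_rot: [0.999, 0.041, 0.0, 0.023]
ft_force: [0.7, 0.3, -0.0]
opening: 0.998
```

```bash
python3 - <<'E'
from st import *
st()
s=cap('side','s7');t=cap('top','t7')
cv2.imwrite('pics/g7.png',np.hstack([cv2.resize(c['color'][y:y+150,x:x+100,::-1],(400,600),interpolation=cv2.INTER_CUBIC) for c,x,y in((t,145,105),(s,170,110))]))
E
```

```text
46.52 [ 0.4522 -0.0379  0.4194] psi 0.0813 F [ 0.7  0.3 -0. ] op 93.8
```

View pics/g7.png

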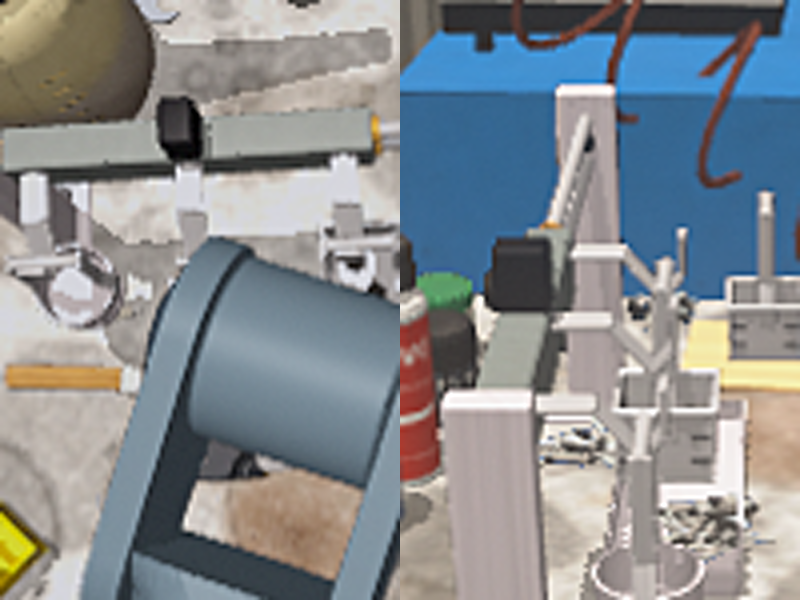

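Request:
arm_command(
  moves=[
    [[94,20,-12,0,0.01],[94,35,-19,0,0.01],[94,35,-19,0,0],[94,35,-19,0,0],[94,35,-19,0,0]],
  ],
)

```text
time_s: 47.03
position: [0.6094, 0.06, 0.4184]
tcp_rot: [0.999, 0.022, 0.003, 0.024]
ft_force: [0.2, -1.2, 0.4]
opening: 1.001
```

Request:
arm_command(
  moves=[
    [[94,30,-17,0,0],[94,20,-15,0,0],[94,0,0,0,0],[94,0,0,0,0],[94,0,0,0,0]],
  ],
)

```text
time_s: 47.45
position: [0.6627, 0.1067, 0.411]
tcp_rot: [0.999, 0.027, -0.001, 0.023]
ft_force: [-0.9, 0.0, -0.6]
opening: 1.003
```

```bash
python3 st.py
```

```text
47.45 [0.6627 0.1067 0.411 ] psi 0.055 F [-0.9  0.  -0.6] op 94.3
```

Request:
arm_command(
  moves=[
    [[94,6,0,10,0],[94,0,0,25,0],[94,0,0,30,0],[94,0,0,25,0],[94,0,0,10,0]],
  ],
)

```text
time_s: 47.87
position: [0.6688, 0.1007, 0.3135]
tcp_rot: [0.999, 0.026, 0.006, 0.023]
ft_force: [-0.5, -0.4, -0.4]
opening: 1.0
```

Request:
arm_command(
  moves=[
    [[94,0,0,4,0],[94,0,0,2,0],[94,0,0,0,0],[94,0,0,0,0],[94,0,0,0,0]],
  ],
)

```text
time_s: 48.28
position: [0.668, 0.0988, 0.3082]
tcp_rot: [0.999, 0.025, 0.006, 0.023]
ft_force: [0.8, 1.1, -0.1]
opening: 1.0
```

```bash
python3 st.py
```

```text
48.28 [0.668  0.0988 0.3082] psi 0.0496 F [ 0.8  1.1 -0.1] op 94.0
```

Request:
arm_command(
  moves=[
    [[94,4,-3,6,-0.008],[94,3,-1,5,0],[20,0,0,0,0],[20,0,0,0,0],[20,0,0,0,0]],
  ],
)

```text
time_s: 48.7
position: [0.6774, 0.1034, 0.2999]
tcp_rot: [0.999, 0.029, 0.009, 0.023]
ft_force: [-0.5, -0.6, -0.2]
opening: 0.824
```

Request:
arm_command(
  moves=[
    [[20,0,0,0,0],[20,0,0,0,0],[20,0,0,0,0],[20,0,0,0,0],[20,0,0,0,0]],
  ],
)

```text
time_s: 49.12
position: [0.6774, 0.1035, 0.3001]
tcp_rot: [0.999, 0.029, 0.009, 0.023]
ft_force: [-0.2, -0.7, 0.5]
opening: 0.472
```

Request:
arm_command(
  moves=[
    [[20,0,0,0,0],[20,0,0,0,0],[20,0,0,0,0],[20,0,0,0,0],[20,0,0,0,0]],
  ],
)

```text
time_s: 49.53
position: [0.6775, 0.1016, 0.3002]
tcp_rot: [0.999, 0.029, 0.009, 0.024]
ft_force: [-0.9, -1.0, -0.5]
opening: 0.285
```

```bash
python3 st.py
```

```text
49.53 [0.6775 0.1016 0.3002] psi 0.0572 F [-0.9 -1.  -0.5] op 26.8
```

Request:
arm_command(
  moves=[
    [[20,0,5,0,0],[20,0,9,0,0],[20,0,13,0,0],[20,0,14,0,0],[20,0,14,0,0]],
  ],
)

```text
time_s: 49.95
position: [0.6804, 0.0603, 0.2999]
tcp_rot: [0.999, 0.034, 0.01, 0.01]
ft_force: [-0.0, 6.9, -2.6]
opening: 0.281
```

Request:
arm_command(
  moves=[
    [[20,0,14,0,0],[20,0,14,0,0],[20,0,14,0,0],[20,0,14,0,0],[20,0,14,0,0]],
  ],
)

```text
time_s: 50.37
position: [0.6844, 0.0006, 0.2996]
tcp_rot: [0.999, 0.038, 0.009, -0.001]
ft_force: [-1.2, 8.0, 0.2]
opening: 0.277
```

```bash
python3 st.py
```

```text
50.37 [6.844e-01 6.000e-04 2.996e-01] psi 0.0761 F [-1.2  8.   0.2] op 26.0
```

Good. 149 mm remain.

Request:
arm_command(
  moves=[
    [[20,0,15,0,0.005],[20,0,15,0,0.005],[20,0,15,0,0],[20,0,15,0,0],[20,0,15,0,0]],
  ],
)

```text
time_s: 50.78
position: [0.6888, -0.0678, 0.2995]
tcp_rot: [0.999, 0.038, 0.008, -0.006]
ft_force: [-2.4, 8.3, 1.4]
opening: 0.274
```

Request:
arm_command(
  moves=[
    [[20,0,15,0,0.005],[20,0,15,0,0.005],[20,0,13,0,0],[20,0,11,0,0],[20,0,9,0,0]],
  ],
)

```text
time_s: 51.2
position: [0.6926, -0.1267, 0.2994]
tcp_rot: [0.999, 0.037, 0.006, -0.009]
ft_force: [-1.5, 6.6, 0.6]
opening: 0.279
```

```bash
python3 st.py
```

```text
51.2 [ 0.6926 -0.1267  0.2994] psi 0.0735 F [-1.5  6.6  0.6] op 26.3
```

Request:
arm_command(
  moves=[
    [[20,0,8,0,0],[20,0,7,0,0],[20,0,6,0,0],[20,0,5,0,0],[20,0,5,0,0]],
  ],
)

```text
time_s: 51.62
position: [0.6939, -0.1467, 0.2992]
tcp_rot: [0.999, 0.041, 0.004, -0.018]
ft_force: [-4.0, 19.9, 1.7]
opening: 0.278
```

```bash
python3 st.py
```

```text
51.62 [ 0.6939 -0.1467  0.2992] psi 0.0824 F [-4.  19.9  1.7] op 26.2
```

Request:
arm_command(
  moves=[
    [[20,0,4,0,0],[20,0,4,0,0],[20,0,3,0,0],[20,0,0,0,0],[20,0,0,0,0]],
  ],
)

```text
time_s: 52.03
position: [0.6938, -0.1464, 0.299]
tcp_rot: [0.999, 0.046, 0.001, -0.024]
ft_force: [0.1, 1.1, 0.0]
opening: 0.283
```

Request:
arm_command(
  moves=[
    [[94,0,0,0,0],[94,0,0,0,0],[94,0,0,0,0],[94,0,0,0,0],[94,0,0,0,0]],
  ],
)

```text
time_s: 52.45
position: [0.6937, -0.1468, 0.299]
tcp_rot: [0.999, 0.046, 0.001, -0.024]
ft_force: [1.1, 1.0, 0.3]
opening: 0.605
```

Request:
arm_command(
  moves=[
    [[94,0,0,0,0],[94,0,0,-15,0],[94,0,0,-30,0],[94,0,0,-35,0],[94,0,0,-35,0]],
  ],
)

```text
time_s: 52.87
position: [0.6907, -0.1517, 0.4046]
tcp_rot: [0.998, 0.046, -0.009, -0.03]
ft_force: [0.1, -0.3, 0.9]
opening: 0.955
```

Request:
arm_command(
  moves=[
    [[94,-10,10,-20,0],[94,-25,25,0,0],[94,-28,28,0,0],[94,-28,28,0,0],[94,-28,28,0,0]],
  ],
)

```text
time_s: 53.28
position: [0.5864, -0.2818, 0.432]
tcp_rot: [0.998, 0.052, -0.0, -0.025]
ft_force: [0.9, -0.3, 0.4]
opening: 1.003
```

Request:
arm_command(
  moves=[
    [[94,-28,28,0,0],[94,-28,28,0,0],[94,-28,28,0,0],[94,-28,28,0,0],[94,-28,28,0,0]],
  ],
)

```text
time_s: 53.7
position: [0.4547, -0.4415, 0.4261]
tcp_rot: [0.998, 0.053, 0.001, -0.024]
ft_force: [1.1, -0.2, -0.2]
opening: 1.003
```

Request:
arm_command(
  moves=[
    [[94,-28,28,0,0],[94,-28,28,0,0],[94,0,0,0,0],[94,0,0,0,0],[94,0,0,0,0]],
  ],
)

```text
time_s: 54.12
position: [0.3953, -0.5118, 0.4216]
tcp_rot: [0.999, 0.047, 0.001, -0.025]
ft_force: [-0.0, 0.1, -0.8]
opening: 0.999
```

```bash
python3 - <<'E'
from st import *
st()
s=cap('side','s8');t=cap('top','t8')
a=cv2.resize(t['color'][100:280,140:380,::-1],(400,300),interpolation=cv2.INTER_CUBIC)
b=cv2.resize(s['color'][100:310,140:350,::-1],(400,400),interpolation=cv2.INTER_CUBIC)
cv2.imwrite('pics/g8.png',np.hstack([cv2.copyMakeBorder(a,0,100,0,0,cv2.BORDER_CONSTANT),b]))
t0=cv2.imread('pics/top0.png')[...,::-1]
# block shift vs start: template match
tp=np.ascontiguousarray(t0[118:142,268:288]); r=cv2.matchTemplate(np.ascontiguousarray(t['color'][100:160,240:310]),tp,cv2.TM_CCOEFF_NORMED); print(cv2.minMaxLoc(r),'expected (28,18)')
E
```

```text
54.12 [ 0.3953 -0.5118  0.4216] psi 0.0941 F [-0.   0.1 -0.8] op 93.9
(-0.5811644792556763, 0.9994049072265625, (48, 3), (28, 18)) expected (28,18)
```

View pics/g8.png

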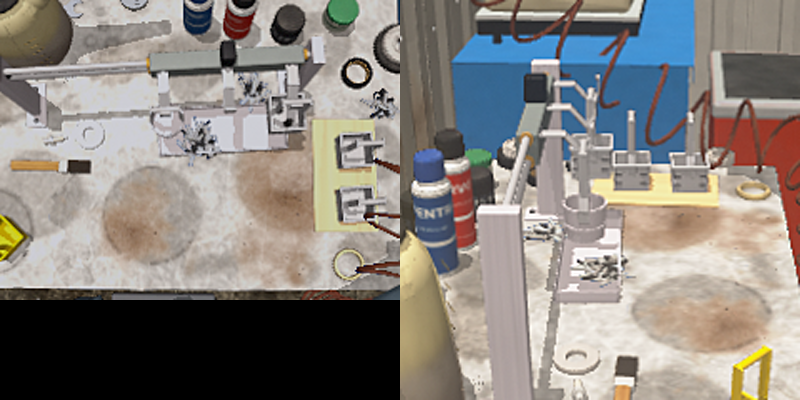

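The picture confirms it: carriage at the right stop with the block exactly at its starting pixel, pail and basket hanging, both drained baskets on the board, bystanders in place. I'll wait briefly for any swing to die out, then hand in.

Request:
arm_command(
  moves=[
    [[94,0,0,0,0],[94,0,0,0,0],[94,0,0,0,0],[94,0,0,0,0],[94,0,0,0,0]],
  ],
)

```text
time_s: 54.63
position: [0.4003, -0.5072, 0.4233]
tcp_rot: [0.998, 0.052, 0.001, -0.024]
ft_force: [-0.2, -1.1, -0.2]
opening: 1.002
```

Request:
arm_command(
  moves=[
    [[94,0,0,0,0],[94,0,0,0,0],[94,0,0,0,0],[94,0,0,0,0],[94,0,0,0,0]],
  ],
)

```text
time_s: 55.05
position: [0.4008, -0.5067, 0.4235]
tcp_rot: [0.998, 0.052, 0.001, -0.024]
ft_force: [-0.1, -0.3, 0.4]
opening: 0.999
```

Request:
arm_command(
  moves=[
    [[94,0,0,0,0],[94,0,0,0,0],[94,0,0,0,0],[94,0,0,0,0],[94,0,0,0,0]],
  ],
)

```text
time_s: 55.47
position: [0.4006, -0.5069, 0.4234]
tcp_rot: [0.998, 0.052, 0.001, -0.024]
ft_force: [0.0, -0.2, -0.2]
opening: 1.001
```

Request:
arm_command(
  moves=[
    [[94,0,0,0,0],[94,0,0,0,0],[94,0,0,0,0],[94,0,0,0,0],[94,0,0,0,0]],
  ],
)

```text
time_s: 55.88
position: [0.4005, -0.5069, 0.4233]
tcp_rot: [0.998, 0.052, 0.001, -0.024]
ft_force: [0.4, 0.2, -0.0]
opening: 1.002
```

```bash
python3 - <<'E'
from st import *
st(); print(manip.finish_job())
E
```

```text
55.88 [ 0.4005 -0.5069  0.4233] psi 0.1041 F [ 0.4  0.2 -0. ] op 94.1
the job is handed in; nothing more can be done
None
```

The job is done and handed in at 55.9 s. I slid the carriage to the left stop and stood both drained baskets on the board. The washed short basket went on hook 3 and the washed pail on hook 1. I then slid the loaded carriage back to the right stop.

**Last checks:**
- **Carriage:** the grip block matched its starting pixel position exactly (match score 0.999). It met a hard stop at about 20 N.
- **Baskets and pail:** the final pictures show both washed items hanging over the tray and both drained baskets upright on the board.
- **Brush and washer:** both lay where they started in the last pictures. I did not check the spark plug closely.
- **Robot:** it was clear of everything, with about 0 N at the wrist.

**What went less smoothly:**
- **Tool tilt:** the tool picked up a few degrees of tilt under contact and while moving. I pressed the fingertips against the fixed right post, at up to about 16 N, to straighten it.
- **Light touch:** the basket brushed hook 3 sideways (about 3 N) before I corrected its position.
- **Swing:** the short basket swung after I released it. It had settled in the later pictures.

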